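# Shut down and reassemble the vegetable slicer

## Robot

A 6-joint arm with a two-finger parallel gripper is mounted at the origin on a cart in front of the work surface, level with it; the furniture and walls round the work are solid. World frame = base frame: x ahead of the robot, y to its left, z up, the work surface at z = 0. Lengths are in m, angles in rad, forces in N, time in s.
With the tool pointing down it reaches from about 0.3 to 0.775 m from the base axis. Payload 14.6 kg.
Tool frame: the origin (TCP) lies between the finger pads; the fingertips stand 11 mm ahead of it and the grasp point (between the pads) lies 8 mm behind it; z points along the fingers, y is the direction in which the jaws open and shut (so a half turn about z gives the same grasp; the last joint's range is limited). The gripper opens to 94 mm and grips with 3 to 60 N. Pads are 16 mm wide; open, the fingers measure 119 mm over their backs; the gripper's body (75 mm by 177 mm) begins 78 mm behind the grasp point.
Start: joints at [-1.334, 0.3, 1.521, -0, 1.321, -0.067], TCP at [0.165, -0.525, 0.216] pointing down, gripper open.
Joint ranges: [-3.03, 3.03], [-0.79, 2.21], [0.23, 2.52], [-1.04, 4.18], [0, 3.07], [-2.55, 2.55]. Speed limits (rad/s): [2.22, 2.22, 2.57, 3.14, 3.14, 3.14].

## Interface

Orientations are given as [roll, pitch, yaw] about the fixed x, y, z axes, in that order (R = Rz(yaw) Ry(pitch) Rx(roll)).
In Python, from station import ctrl gives the robot as it stands.
- The arm moves only by the tool apply_moves, never from a script. Its argument "rows" is one flat list of numbers, 5 for each row, row after row: the shift along the tool's x, y, z in m, then the turn about the tool's z in rad, then the closure in counts, from 0 (fully open) to 255 (shut). A call has 1 to 12 rows; each row shifts and turns the commanded pose from where the row before left it, along the tool's axes as they then stand; what a row does not reach is not made up. A row lasts 1/12 s, in which the tool goes at most 41.7 mm and 7.16 degrees, less where a joint would pass 70% of its speed; a pose out of reach is approached as far as the arm can. A call with a gripper value outside its range is refused whole. The fingers move at their own pace and stop on an object; the grip force is fixed at half the most. Time passes only in rows, so rows that do not move let the fingers close. It gives the time, the measured TCP pose, the force and the opening at its end, in the units of the state.
- ctrl.sense(): the state, without advancing time (a new reading comes with each control period).
- ctrl.grab_frame(name): name is "scene" or "top" or "wrist"; returns a dict with "pixels" (420x560x3 uint8, red, green, blue), "fx", "fy", "cx", "cy" (pixels), "eye" and "attitude" of the camera in the world. Camera axes: x right, y down, z forward; pixel columns grow to the right and rows downward; lengths in m; the calibration is good to about 2 mm. The wrist camera is an equidistant fisheye: a pixel r from the principal point sees the ray r / f radians off the axis. A picture is of the moment at which its call begins. There is no depth.
- ctrl.hand_in(): hands the job in, once; it reports no verdict.
Trained networks look in a picture, given as the dict that the camera call returned (one of the last four; its "shot" number tells which), for a name from the list of things; names that differ only in an ending like _2 or _b are one class to them, and where a whole thing is asked for, a point or a joint stands for the part that bears it (a point fixed in the world has none). Each returns a list of dicts, best first, with "score" (0 to 1); they miss things now and then, are a little off and sometimes report something else, mostly with a low value. They report only what shows in the picture. A call takes as long as a camera call. They do not tell look-alikes from the thing itself.
- ctrl.search_frame(picture, thing): "box" ([left, top, right, bottom] in pixels, round what is visible of it).
- ctrl.tip_of(picture, thing): "centre" ([column, row] in pixels: a listed point, or the origin of a listed thing).
The state is a dict: "clock": time; "joints": joint angles; "joint_vel": joint speeds; "joint_torque": joint torques, N m; "ee_pos": TCP position; "tcp_rot": TCP orientation; "contact_force": force on the tool from outside, world axes, zero at the start; "ft_torque": the same for the moment, N m; "gripper_width": opening from 0.0 (shut) to 1.0 (fully open).
Only numpy, scipy, OpenCV 4.12 (cv2) and the standard library are available. Lean on these libraries where they do the work, as an engineer would, in place of code of your own. Each camera call takes 0.05 s, during which the arm holds its last target.

## Task

Shut down the vegetable slicer after washing-up. First turn its speed knob fully anticlockwise to off; after that take the slicing disc from its stand and fit it on the drive, turning it until its flat-sided shaft finds the slot and drops fully home, disc flush on the tower. Drape every bowl scraper frame that is there (some may be missing) over the drying rail, the bar under the peak of its arch, hanging clear of the worktop; leave the jar and the timer alone.

Things in the scene. Friction and masses are not known exactly. Their poses are not given: they have to be found in the camera images.
- slicer_base: Drive base of the slicer, fixed: white housing 226 x 150 x 36 mm (x, y, z) with the speed knob near its -x end and a round aluminium drive tower near its +x end. Origin: underneath its centre, on the worktop; x points from knob to tower.
- drive_mouth (a point): Centre of the mouth of the drive tower, in the plane of its flat top, 72 mm above the worktop, at x = +45 mm of the slicer base; axes as the slicer base. The tower is 84 mm across; the mouth is a round bore 43 mm across and 12 mm deep.
- mouth_floor (a point): Centre of the floor of the mouth, 12 mm below its top: an orange insert with a slot 45 x 22 mm, 23 mm deep. The slot's long side is stopped anywhere within +-0.7 rad of the base's x; no pose tells it: see it from above, or turn the shaft, resting lightly on this floor, until it drops 20 mm (felt). It fits within about 0.12 rad. The insert does not turn under hand force.
- slicing_disc: Slicing disc: steel plate 110 mm across, 6 mm thick; origin: centre of the plate's underside, z up. Below it a grey flat-sided shaft 32 mm long, 40 mm along x, 18 mm along y, ends rounded, tip chamfered 2.5 mm (half a turn makes no difference). 220 g. Starts in its stand, plate on the rim. Standing on the mouth's floor its underside is 20 mm above the tower top; home, it lies on the tower top.
- disc_grip (a point): Middle of the disc's grip bar, 23 mm above the disc's origin; axes as the disc. The grey bar is 46 mm along x (parallel to the shaft's long side) by 20 mm along y and stands from 6 to 41 mm above the plate's underside: pinch it across its 20 mm.
- disc_stand: Fixed white plastic ring, 72 mm outside, 54 mm inside, 34 mm high, in which the disc's shaft stands loosely. Origin: underneath its centre.
- speed_knob (a joint): Speed knob angle in rad: 0 = off, at the anticlockwise end stop (seen from above); grows clockwise up to 2.6. Turns with light friction (0.04 N m) and stays where it is left.
- speed_knob_grip (a point): Point on the vertical axis of the speed knob at the height to grip, at x = -68 mm of the base; its axes turn with the knob. 73 mm above the worktop. The grip is an upright black bar, 42 mm along this x, 14 mm along this y, 30 mm high, its top 80 mm above the worktop. At joint value 0 its x lies along the base's x.
- drying_rail_mid (a point): Middle of the drying rail's bar, on its axis, 135 mm above the worktop. Bar 12 mm thick, 270 mm long along y of this point, fixed on a post at each end; frames belong within 110 mm of the middle. x is level, across the bar. A draped frame's arch point lies about 6 mm above this axis.
- frame_blue: Bowl scraper frame: inverted U of steel strap (5 mm thick, 24 mm wide along its y), two black wipers as feet (at x = +-48 mm, 34 mm high), a blue lifting tab on top. 108 mm along x, 54 along y, 137 high; 200 g, heavy feet. Origin: underneath, midway between the feet; z up to the tab. 84 mm clear between the feet, open along y: the bar goes through along y. Starts standing on its feet. May be absent.
- frame_blue_arch (a point): Point under the peak of the blue frame's arch, 98 mm above its origin, where the bar should lie (the frame hangs with this point on top of the bar).
- frame_green: Bowl scraper frame: inverted U of steel strap (5 mm thick, 24 mm wide along its y), two black wipers as feet (at x = +-48 mm, 34 mm high), a green lifting tab on top. 108 mm along x, 54 along y, 137 high; 200 g, heavy feet. Origin: underneath, midway between the feet; z up to the tab. 84 mm clear between the feet, open along y: the bar goes through along y. Starts standing on its feet. May be absent.
- frame_green_arch (a point): Point under the peak of the green frame's arch, 98 mm above its origin, where the bar should lie (the frame hangs with this point on top of the bar).
- frame_orange: Bowl scraper frame: inverted U of steel strap (5 mm thick, 24 mm wide along its y), two black wipers as feet (at x = +-48 mm, 34 mm high), an orange lifting tab on top. 108 mm along x, 54 along y, 137 high; 200 g, heavy feet. Origin: underneath, midway between the feet; z up to the tab. 84 mm clear between the feet, open along y: the bar goes through along y. Starts standing on its feet. May be absent.
- frame_orange_arch (a point): Point under the peak of the orange frame's arch, 98 mm above its origin, where the bar should lie (the frame hangs with this point on top of the bar).
- frame_blue_tab (a point): Middle of the blue frame's lifting tab, 119 mm above its origin; axes as the frame. The tab is 42 mm (x) by 14 mm (y) by 36 mm high, top at 137 mm: pinch it across its 14 mm from above.
- frame_green_tab (a point): Middle of the green frame's lifting tab, 119 mm above its origin; axes as the frame. The tab is 42 mm (x) by 14 mm (y) by 36 mm high, top at 137 mm: pinch it across its 14 mm from above.
- frame_orange_tab (a point): Middle of the orange frame's lifting tab, 119 mm above its origin; axes as the frame. The tab is 42 mm (x) by 14 mm (y) by 36 mm high, top at 137 mm: pinch it across its 14 mm from above.
- jar: Jar with a red lid, 59 x 59 x 86 mm, bystander. Origin: underneath its centre.
- timer: White kitchen timer, 78 x 52 x 14 mm, lying flat, bystander. Origin: underneath its centre.
Mind the look-alikes: they are no part of the job. Leave any brown look-alike of the slicing_disc alone.

How it is judged:
On the way, in this order (a step that is already met when the one before it is completed fails the run):
1. the speed knob is at its off stop, before the disc is on the drive (value of joint speed_knob below 0.1 rad), for 0.2 s.
2. the slicing disc has dropped home on the drive (horizontal distance between slicing_disc and drive_mouth below 0.005 m and z of slicing_disc in the frame of drive_mouth below 0.004 m and angle between slicing_disc's own z axis and vertical below 0.06 rad), for 0.2 s.
At the end, for the whole second after the job is handed in: Knob within 0.1 rad of off; disc home: within 5 mm of the tower axis, 4 mm of its top, tilt under 0.06 rad; each frame present rests on the bar: arch point within 20 mm across, 130 mm of the middle along, 5 mm below to 18 mm above the bar axis, tilt under 0.35 rad; slower than 0.12 m/s (all of step 2 and value of joint speed_knob below 0.1 rad and x of frame_blue_arch in the frame of drying_rail_mid between -0.02 and 0.02 m and y of frame_blue_arch in the frame of drying_rail_mid between -0.13 and 0.13 m and z of frame_blue_arch in the frame of drying_rail_mid between -0.005 and 0.018 m and angle between each of frame_blue, frame_green, frame_orange's own z axis and vertical below 0.35 rad and linear speed of each of frame_blue, frame_green, frame_orange below 0.12 m/s and x of frame_green_arch in the frame of drying_rail_mid between -0.02 and 0.02 m and y of frame_green_arch in the frame of drying_rail_mid between -0.13 and 0.13 m and z of frame_green_arch in the frame of drying_rail_mid between -0.005 and 0.018 m and x of frame_orange_arch in the frame of drying_rail_mid between -0.02 and 0.02 m and y of frame_orange_arch in the frame of drying_rail_mid between -0.13 and 0.13 m and z of frame_orange_arch in the frame of drying_rail_mid between -0.005 and 0.018 m); the robot touches nothing.
It fails at once if the jar is moved more than 40 mm (distance of jar from where it was at the start of the episode above 0.04 m).
It fails at once if the timer is moved more than 40 mm (distance of timer from where it was at the start of the episode above 0.04 m).
Of frame_blue, frame_green, frame_orange only 2 to 3 are there at a start; the rules pass over those that are not, and their reading is None.
At some moment in a run one of frame_blue, frame_green, frame_orange may be knocked a few centimetres aside while the robot is not near it.
Once in a run the grip may slacken for a moment while it holds something.
It also fails if it takes over 210 s, if anything falls off the work surface, if the arm or the gripper's body presses on something with over 40 N, if the wrist force passes 120 N, or if a joint passes its speed limit or range.

## Working session

There is one attempt and no reset: what is moved stays moved. The work goes in short steps, Python scripts to look and compute and a tool call to move; the robot and the scene stay as the last step left them, time stands still between calls to the robot, and variables do not carry over. Pictures are saved under pics/ and viewed, and the job is handed in when it is done.

Besides the shell and the picture viewer there is one more tool, called after "Call:" by a JSON object that holds its "api" and its "payload", one argument or row to a line. apply_moves: Moves the arm, as the interface text tells. Its arguments: {"type":"object","properties":{"rows":{"type":"array"}},"required":["rows"]}

```bash
mkdir -p pics; ls; python3 - <<'E'
from station import ctrl
import cv2
print(ctrl.sense())
for n in ["scene","top","wrist"]:
    f=ctrl.grab_frame(n)
    print(n,f["fx"],f["fy"],f["cx"],f["cy"],f["eye"],f["attitude"],f["shot"])
    cv2.imwrite(f"pics/a_{n}.png",f["pixels"][:,:,::-1])
E
```

```text
pics
{'clock': 0.0, 'joints': array([-1.33360461e+00,  3.00476507e-01,  1.52159573e+00,  7.15238124e-06,
        1.32066905e+00, -6.65997207e-02]), 'joint_vel': array([ 0.00018429,  0.00054562, -0.00068868, -0.00054265,  0.00201659,
       -0.00018333]), 'joint_torque': array([-1.64290061e-03, -5.31811845e+01, -3.52738380e+01,  7.07996939e-02,
        2.44465994e-02, -1.35130986e-04]), 'ee_pos': array([ 0.16446768, -0.52457342,  0.21587715]), 'tcp_rot': array([-3.14044703e+00, -8.33546802e-05,  3.03789617e-01]), 'contact_force': array([-0.76327605,  0.60519048,  0.71927975]), 'ft_torque': array([0.0326171 , 0.02781508, 0.00555223]), 'gripper_width': 0.9983389390154045}
scene 458.596775382084 458.596775382084 278.3075182939551 206.9669212015318 [-0.53838367  0.63138508  1.00781828] [-2.21155238 -0.00256302 -2.09573575] 1
top 394.16617589051157 394.16617589051157 279.7011871498989 213.06781128296862 [ 0.36144715 -0.01182349  1.21271957] [-2.98905034  0.01673172 -1.59561907] 2
wrist 325.19226210127806 325.19226210127806 285.1366814292044 207.64787436042164 [ 0.23585445 -0.50264773  0.38420821] [ 2.87970399e+00  5.02000929e-06 -1.26605365e+00] 3
```

View pics/a_top.png

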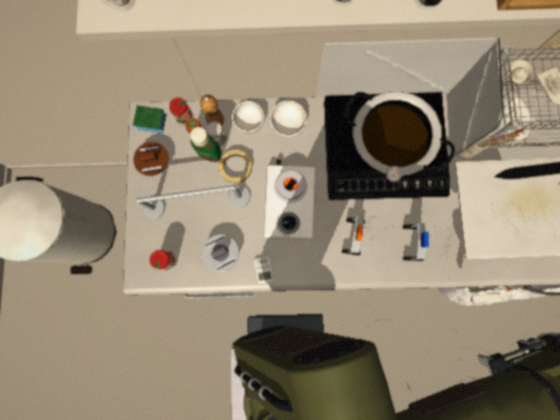

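View pics/a_scene.png

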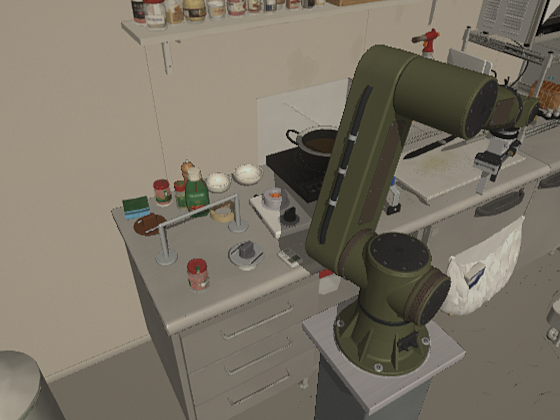

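View pics/a_wrist.png

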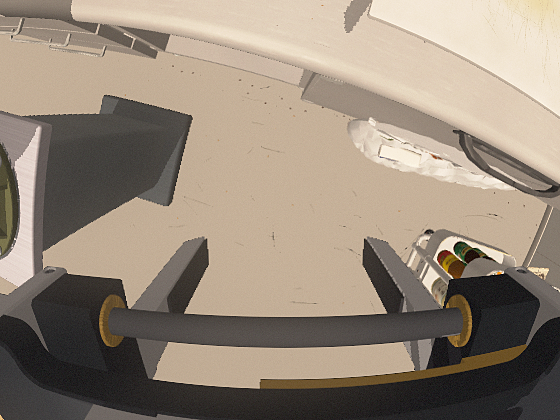

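Top view: the slicer base is at about (290,202), the disc with its grip at (219,250), and a brown look-alike at (151,158). The rail runs (140,200)–(240,190). The orange frame is at (357,235), the blue at (422,240), and I see no green one. The jar is at (160,260) and the timer at (263,268).

```bash
cat > h.py <<'E'
from station import ctrl
import numpy as np, cv2
from scipy.spatial.transform import Rotation as Ro
def grab(n): return ctrl.grab_frame(n)
def ray(f,px,fish=False):
    x=(px[0]-f["cx"])/f["fx"]; y=(px[1]-f["cy"])/f["fy"]
    if fish:
        r=np.hypot(x,y); s=np.sin(r)/r if r>1e-9 else 1
        d=np.array([x*s,y*s,np.cos(r)])
    else: d=np.array([x,y,1.])
    return Ro.from_euler("xyz",f["attitude"]).apply(d)
def atz(f,px,z,fish=False):
    d=ray(f,px,fish); e=np.array(f["eye"]); return e+d*(z-e[2])/d[2]
def proj(f,P,fish=False):
    c=Ro.from_euler("xyz",f["attitude"]).inv().apply(np.array(P)-np.array(f["eye"]))
    if fish:
        rr=np.hypot(c[...,0],c[...,1]); t=np.arctan2(rr,c[...,2]); k=t/np.maximum(rr,1e-9)
        u,v=c[...,0]*k,c[...,1]*k
    else: u,v=c[...,0]/c[...,2],c[...,1]/c[...,2]
    return np.stack([f["cx"]+f["fx"]*u,f["cy"]+f["fy"]*v],-1)
Z=dict(slicer_base=0,drive_mouth=.072,mouth_floor=.060,slicing_disc=.034,disc_grip=.057,disc_stand=0,speed_knob_grip=.073,drying_rail_mid=.135,jar=0,timer=0)
for c in("blue","green","orange"):
    Z["frame_"+c]=0;Z[f"frame_{c}_arch"]=.098;Z[f"frame_{c}_tab"]=.119
def locate(f,names,fish=False):
    for n in names:
        for d in ctrl.tip_of(f,n)[:3]:
            print(n,round(d["score"],2),np.round(d["centre"],1),np.round(atz(f,d["centre"],Z[n],fish),4))
def save(f,name,box=None,s=1):
    im=f["pixels"][:,:,::-1]
    if box: im=im[box[1]:box[3],box[0]:box[2]]
    cv2.imwrite("pics/"+name,cv2.resize(im,None,fx=s,fy=s,interpolation=cv2.INTER_CUBIC))
E
python3 - <<'E'
from h import *
f=grab("top"); locate(f,Z)
for c in ("blue","green","orange"):
    print(c,[(round(d["score"],2),np.round(d["box"])) for d in ctrl.search_frame(f,"frame_"+c)])
save(f,"b1.png",(120,80,450,300),2.4)
E
```

```text
slicer_base 0.74 [292.  201.2] [ 0.5848 -0.0355  0.    ]
slicer_base 0.23 [290.7 181.8] [ 0.647  -0.0333  0.    ]
drive_mouth 0.75 [293.4 182.5] [ 0.6277 -0.0399  0.072 ]
mouth_floor 0.82 [293.2 184.2] [ 0.6253 -0.0395  0.06  ]
slicing_disc 0.9 [153.  160.3] [0.7197 0.3928 0.034 ]
slicing_disc 0.79 [218.9 254.6] [0.4227 0.188  0.034 ]
disc_grip 0.58 [144.8 158.1] [0.7204 0.4102 0.057 ]
disc_grip 0.57 [218.7 252.1] [0.4288 0.1847 0.057 ]
speed_knob_grip 0.51 [291.7 220.8] [ 0.5133 -0.0315  0.073 ]
speed_knob_grip 0.28 [293.2 182. ] [ 0.629  -0.0394  0.073 ]
jar 0.86 [168.2 258.9] [0.4153 0.3499 0.    ]
timer 0.91 [260.8 269.6] [0.3756 0.0658 0.    ]
frame_blue 0.83 [409.2 241. ] [ 0.451  -0.3906  0.    ]
frame_blue 0.44 [356.4 232.9] [ 0.4801 -0.2308  0.    ]
frame_blue_arch 0.76 [418.8 241.7] [ 0.4411 -0.3867  0.098 ]
frame_blue_tab 0.91 [428.3 236.7] [ 0.4527 -0.4068  0.119 ]
frame_green 0.27 [220.5 252.6] [0.4304 0.1888 0.    ]
frame_green_arch 0.73 [359.4 232.5] [ 0.4714 -0.2216  0.098 ]
frame_green_arch 0.67 [168.5 259.4] [0.4095 0.3198 0.098 ]
frame_orange 0.67 [356.2 239.5] [ 0.4598 -0.229   0.    ]
frame_orange_arch 0.82 [357.2 232.5] [ 0.4716 -0.2154  0.098 ]
frame_orange_tab 0.77 [358.7 232.2] [ 0.4703 -0.2157  0.119 ]
frame_orange_tab 0.2 [262.6 270.3] [0.3722 0.0532 0.119 ]
frame_orange_tab 0.16 [292.1 203.2] [ 0.5572 -0.0333  0.119 ]
blue [(0.72, array([404., 219., 427., 263.]))]
green []
orange [(0.66, array([344., 218., 367., 259.]))]
```

View pics/b1.png

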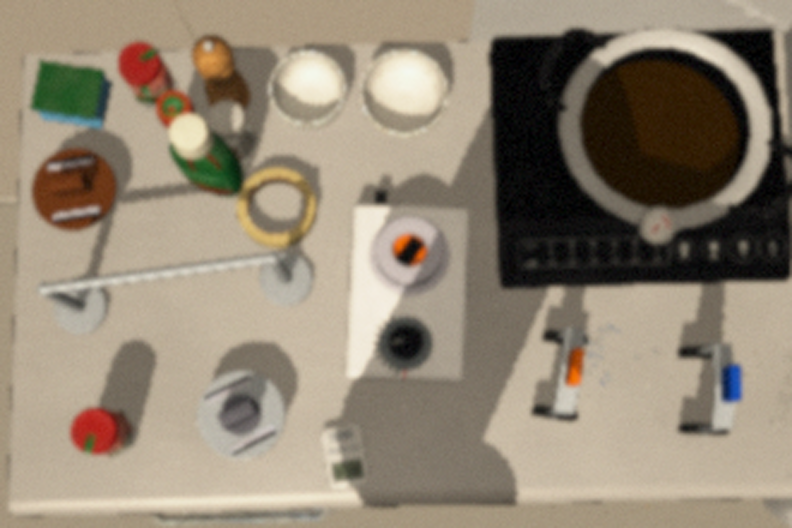

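```bash
cat >> h.py <<'E'
def delta(p,yaw=None):
    s=ctrl.sense(); R=Ro.from_euler("xyz",s["tcp_rot"])
    d=R.inv().apply(np.array(p)-s["ee_pos"]); y=s["tcp_rot"][2]
    t=0 if yaw is None else -((yaw-y+np.pi)%(2*np.pi)-np.pi)
    print("tool d",np.round(d,4),"turn",round(t,4),"yaw",round(y,3),"pos",np.round(s["ee_pos"],4),"j6",round(s["joints"][5],3),"w",round(s["gripper_width"],3),"t",s["clock"])
E
python3 -c "
from h import *
delta([.45,-.04,.28],0)"
```

```text
tool d [ 0.4174 -0.3772 -0.0636] turn 0.3038 yaw 0.304 pos [ 0.1646 -0.5248  0.2164] j6 -0.067 w 1.001 t 1.3
```

Call:
{"api": "apply_moves", "payload": {
  "rows": [0,0,-0.032,0,0,0,0,-0.032,0,0,0.022,-0.02,0,0,0,0.022,-0.02,0,0,0,0.022,-0.02,0,0,0,0.022,-0.02,0,0,0,0.022,-0.02,0,0,0,0.022,-0.02,0,0,0,0.022,-0.02,0,0,0,0.022,-0.02,0,0,0,0.022,-0.02,0,0,0,0.022,-0.02,0,0,0]
}}

```text
clock: 2.3
ee_pos: [0.3151, -0.2668, 0.2806]
tcp_rot: [3.141, -0.0, 0.304]
contact_force: [-0.8, -0.4, 0.0]
gripper_width: 0.995
```

Call:
{"api": "apply_moves", "payload": {
  "rows": [0.022,-0.02,0,0,0,0.022,-0.02,0,0,0,0.022,-0.02,0,0,0,0.022,-0.02,0,0,0,0.022,-0.02,0,0,0,0.022,-0.02,0,0,0,0.022,-0.02,0,0,0,0.022,-0.02,0,0,0,0.021,-0.018,0,0,0,0,0,0,0.1,0,0,0,0,0.1,0,0,0,0,0.1,0]
}}

```text
clock: 3.3
ee_pos: [0.4495, -0.0388, 0.2804]
tcp_rot: [-3.142, 0.0, 0.0]
contact_force: [1.3, -0.6, 0.3]
gripper_width: 0.999
```

```bash
python3 - <<'E'
from h import *
f=grab("wrist"); delta([.45,-.04,.28],0)
locate(f,["drive_mouth","mouth_floor","speed_knob_grip","slicer_base","timer"],True)
save(f,"c1.png",None,1.4)
E
```

```text
tool d [0.0006 0.0009 0.0004] turn -0.0078 yaw -0.008 pos [ 0.4494 -0.0391  0.2804] j6 1.411 w 1.003 t 3.35
mouth_floor 0.84 [278.3  35.5] [ 0.6308 -0.0314  0.06  ]
speed_knob_grip 0.69 [270.4 134.2] [ 0.5108 -0.0227  0.073 ]
slicer_base 0.91 [279.6  80.4] [ 0.5827 -0.0321  0.    ]
timer 0.8 [221.5 224.1] [0.379  0.0536 0.    ]
```

View pics/c1.png

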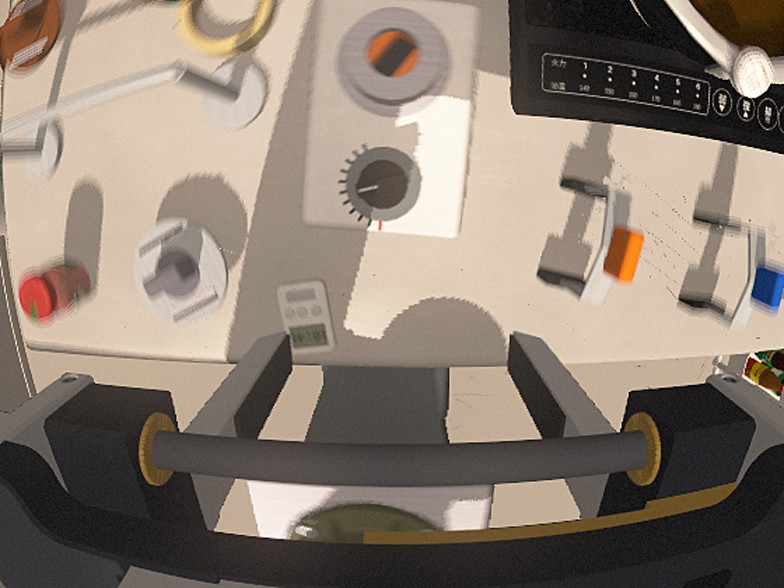

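```bash
python3 - <<'E'
from h import *
f=grab("wrist")
a=f["pixels"][5:175,205:345,::-1]
cv2.imwrite("pics/c2.png",cv2.resize(a,None,fx=3.5,fy=3.5,interpolation=cv2.INTER_CUBIC))
E
```

```text
(no output)
```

View pics/c2.png

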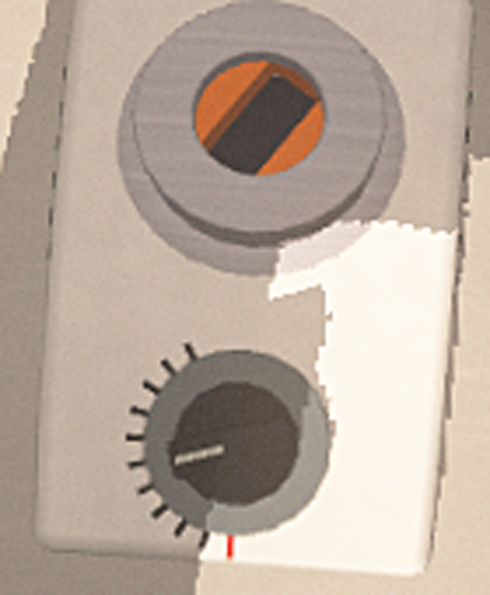

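```bash
python3 - <<'E'
from h import *
f=grab("wrist")
P=lambda x,y,z: atz(f,[205+x/3.5,5+y/3.5],z,True)
print("mouth",P(259,114,.072))
a=lambda p,q:(q-p,np.arctan2(*(q-p)[1::-1]))
print("slot R",a(P(257,175,.06),P(320,100,.06)),"slot L",a(P(204,142,.06),P(266,66,.06)))
print("ptr",a(P(222,450,.08),P(178,461,.08)))
print("ptr tip",P(178,461,.08),"red",P(230,545,.036))
bl,br=P(38,548,.036),P(425,573,.036); print("corners",bl,br,a(br,bl))
locate(f,["speed_knob_grip","mouth_floor","drive_mouth"],True)
E
```

```text
mouth [ 0.62487101 -0.03206132  0.072     ]
slot R (array([ 0.02737875, -0.02108295,  0.        ]), np.float64(-0.656208733251663)) slot L (array([ 0.02782424, -0.0207136 ,  0.        ]), np.float64(-0.6399360173910065))
ptr (array([-0.00352077,  0.01422215,  0.        ]), np.float64(1.8134728772170108))
ptr tip [ 0.50806182 -0.00681119  0.08      ] red [ 0.47539759 -0.02174074  0.036     ]
corners [0.47469534 0.04945679 0.036     ] [ 0.46577365 -0.09328645  0.036     ] (array([0.00892169, 0.14274324, 0.        ]), np.float64(1.5083758661648772))
speed_knob_grip 0.65 [270.5 133.3] [ 0.5117 -0.0231  0.073 ]
mouth_floor 0.97 [279.3  39. ] [ 0.6263 -0.0322  0.06  ]
drive_mouth 0.79 [280.2  35.5] [ 0.6274 -0.0334  0.072 ]
```

Call:
{"api": "apply_moves", "payload": {
  "rows": [0.031,-0.008,0,0,110,0.031,-0.008,0,0,110,0,0,0.02,-0.12,110,0,0,0.02,-0.12,110,0,0,0.02,-0.12,110,0,0,0.02,-0.12,110,0,0,0,-0.12,110,0,0,0,-0.12,110,0,0,0,-0.12,110,0,0,0,-0.12,110,0,0,0,-0.12,110,0,0,0,-0.12,110]
}}

```text
clock: 4.85
ee_pos: [0.5113, -0.0232, 0.2004]
tcp_rot: [-3.142, 0.0, 1.21]
contact_force: [-0.1, 0.6, 0.5]
gripper_width: 0.567
```

Call:
{"api": "apply_moves", "payload": {
  "rows": [0,0,0,-0.12,110,0,0,0,-0.12,110,0,0,0,-0.12,110,0,0,0,-0.12,110,0,0,0,-0.12,110,0,0,0,0,110]
}}

```text
clock: 5.35
ee_pos: [0.5113, -0.0231, 0.2004]
tcp_rot: [-3.142, -0.0, 1.81]
contact_force: [-0.8, -0.3, 0.2]
gripper_width: 0.565
```

```bash
python3 - <<'E'
from h import *
f=grab("wrist"); delta([.512,-.0235,.068],1.813)
locate(f,["drive_mouth","speed_knob_grip"],True)
save(f,"d1.png",None,1.4)
E
```

```text
tool d [-0.0005  0.0006  0.1324] turn -0.0108 yaw 1.802 pos [ 0.5113 -0.0232  0.2004] j6 -0.348 w 0.567 t 5.4
drive_mouth 0.68 [392.5 237.5] [ 0.6248 -0.0326  0.072 ]
speed_knob_grip 0.98 [286.8 204.2] [ 0.5127 -0.0242  0.073 ]
```

View pics/d1.png

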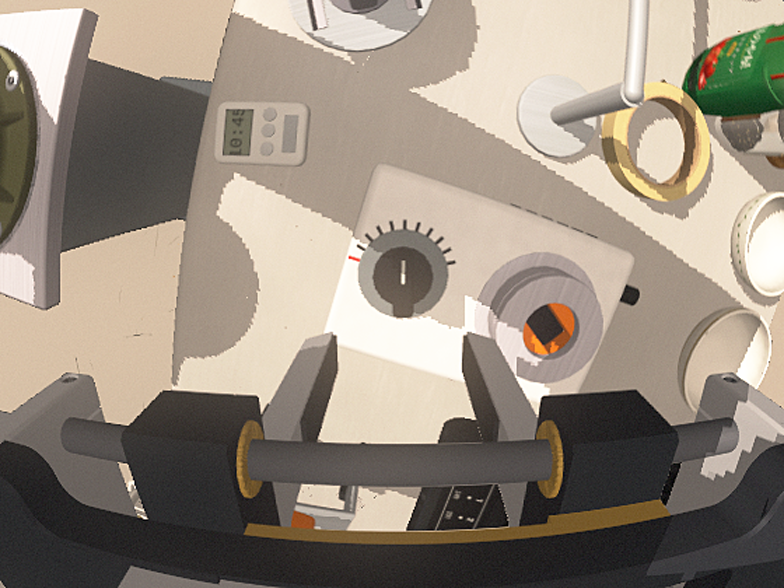

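The knob is at pixel (403,272), with its bar vertical between the fingers. Its position (.512,-.024) agrees with the earlier view.

Call:
{"api": "apply_moves", "payload": {
  "rows": [0,0,0.033,-0.01,110,0,0,0.033,0,110,0,0,0.033,0,110,0,0,0.033,0,110,0,0,0,0,110,0,0,0,0,255,0,0,0,0,255,0,0,0,0,255,0,0,0,0,255,0,0,0,0,255,0,0,0,0,255]
}}

```text
clock: 6.42
ee_pos: [0.5117, -0.0232, 0.0693]
tcp_rot: [3.14, 0.001, 1.814]
contact_force: [11.7, 3.7, 4.3]
gripper_width: 0.183
```

Call:
{"api": "apply_moves", "payload": {
  "rows": [0,0,0,-0.11,255,0,0,0,-0.11,255,0,0,0,-0.11,255,0,0,0,-0.11,255,0,0,0,-0.11,255,0,0,0,-0.11,255,0,0,0,-0.11,255,0,0,0,-0.11,255,0,0,0,-0.11,255,0,0,0,-0.11,255,0,0,0,-0.1,255,0,0,0,0,255]
}}

```text
clock: 7.42
ee_pos: [0.513, -0.0231, 0.0694]
tcp_rot: [3.141, 0.005, 3.02]
contact_force: [9.6, 1.9, -1.8]
gripper_width: 0.145
```

```bash
python3 - <<'E'
from h import *
f=grab("wrist"); delta([.512,-.0235,.068],3.07); print(ctrl.sense()["ft_torque"],ctrl.sense()["contact_force"])
save(f,"d2.png",(180,80,420,300),3)
E
```

```text
tool d [ 0.0009 -0.0006  0.0014] turn -0.0545 yaw 3.016 pos [ 0.513  -0.0231  0.0694] j6 -1.561 w 0.146 t 7.4667
[ 0.30266834 -1.94655647  0.07151191] [ 9.49956107  2.46283232 -2.0477037 ]
```

View pics/d2.png

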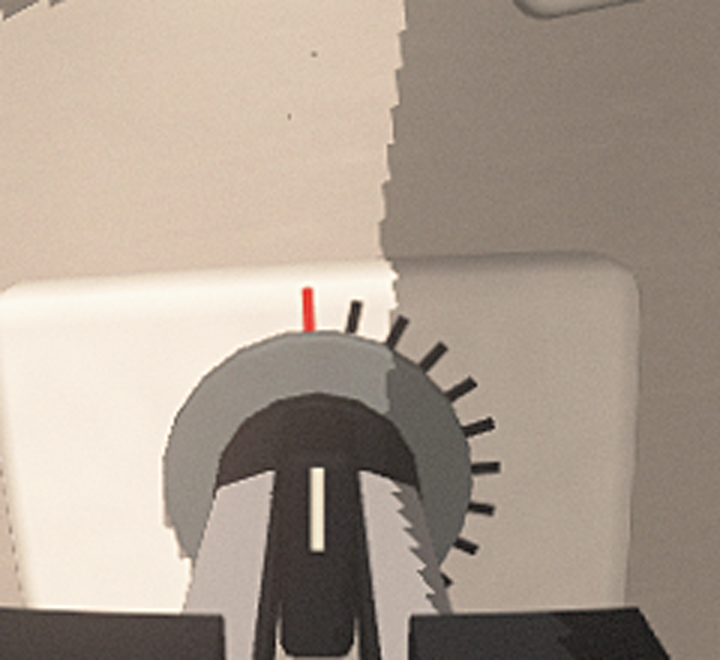

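The pointer is nearly at the red mark (308,310), so I turn a little further into the stop.

Call:
{"api": "apply_moves", "payload": {
  "rows": [0,0,0,-0.05,255,0,0,0,-0.05,255,0,0,0,-0.05,255,0,0,0,0,255,0,0,0,0,255]
}}

```text
clock: 7.88
ee_pos: [0.5128, -0.023, 0.0694]
tcp_rot: [3.141, 0.004, -3.12]
contact_force: [6.8, 2.1, -1.1]
gripper_width: 0.154
```

```bash
python3 - <<'E'
from h import *
f=grab("wrist"); delta([.512,-.0235,.068],3.07); print(ctrl.sense()["ft_torque"],ctrl.sense()["contact_force"])
save(f,"d3.png",(180,80,420,300),3)
E
```

```text
tool d [ 0.0009 -0.0004  0.0015] turn 0.0927 yaw -3.121 pos [ 0.5128 -0.0231  0.0695] j6 -1.709 w 0.152 t 7.9333
[ 0.32628582 -1.60007351 -0.62743542] [ 7.51939659  2.43868223 -1.51447444]
```

View pics/d3.png

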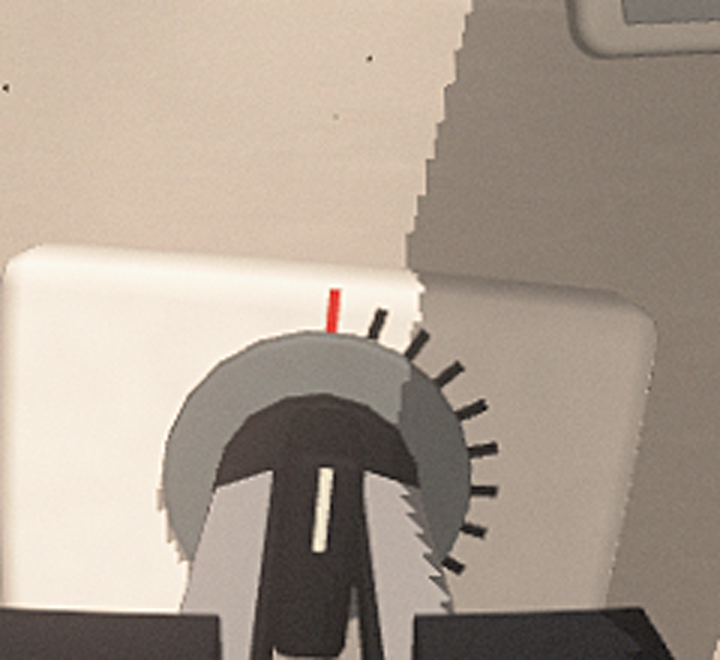

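Call:
{"api": "apply_moves", "payload": {
  "rows": [0,0,0,0.08,255,0,0,0,0,110,0,0,0,0,110,0,0,0,0,110,0,0,0,0,110,0,0,-0.03,0,110,0,0,-0.03,0,110,0,0,-0.03,0.12,0,0,0,-0.03,0.12,0,0,0,-0.03,0.12,0,0,0,-0.03,0.12,0,0,0,-0.03,0.12,0]
}}

```text
clock: 8.93
ee_pos: [0.5109, -0.0231, 0.28]
tcp_rot: [-3.142, -0.0, 2.479]
contact_force: [0.5, 0.4, 0.1]
gripper_width: 0.89
```

Call:
{"api": "apply_moves", "payload": {
  "rows": [0,0,0,0.12,0,0,0,0,0.12,0,0,0,0,0.12,0,0,0,0,0.12,0,0,0,0,0.12,0,0,0,0,0.12,0,0,0,0,0.12,0,0,0,0,0.07,0]
}}

```text
clock: 9.6
ee_pos: [0.5111, -0.0232, 0.2784]
tcp_rot: [-3.141, -0.0, 1.568]
contact_force: [0.6, -0.3, 0.0]
gripper_width: 0.998
```

```bash
python3 - <<'E'
from h import *
f=grab("wrist"); delta([.42,.12,.28],1.57)
save(f,"e1.png",None,1.4)
E
```

```text
tool d [ 0.1427 -0.0919 -0.0016] turn -0.0046 yaw 1.565 pos [ 0.5112 -0.0232  0.2784] j6 -0.111 w 1.002 t 9.65
```

View pics/e1.png

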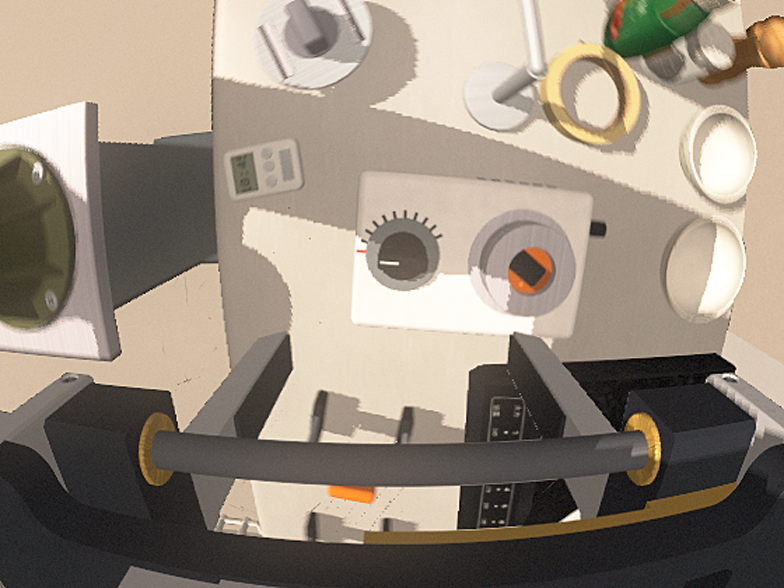

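```bash
python3 - <<'E'
from h import *
f=grab("wrist")
locate(f,["drive_mouth","mouth_floor","speed_knob_grip"],True)
save(f,"e2.png",(245,115,430,245),4.3)
E
```

```text
drive_mouth 0.73 [381.5 192. ] [ 0.6279 -0.0301  0.072 ]
drive_mouth 0.31 [218.4  28.1] [0.4345 0.1664 0.072 ]
drive_mouth 0.27 [376.4 191.5] [ 0.6213 -0.0295  0.072 ]
mouth_floor 0.9 [379.1 193.8] [ 0.6286 -0.035   0.06  ]
mouth_floor 0.67 [256.2 334.7] [ 0.4675 -0.245   0.06  ]
speed_knob_grip 0.77 [287.  186.2] [ 0.5131 -0.0229  0.073 ]
```

View pics/e2.png

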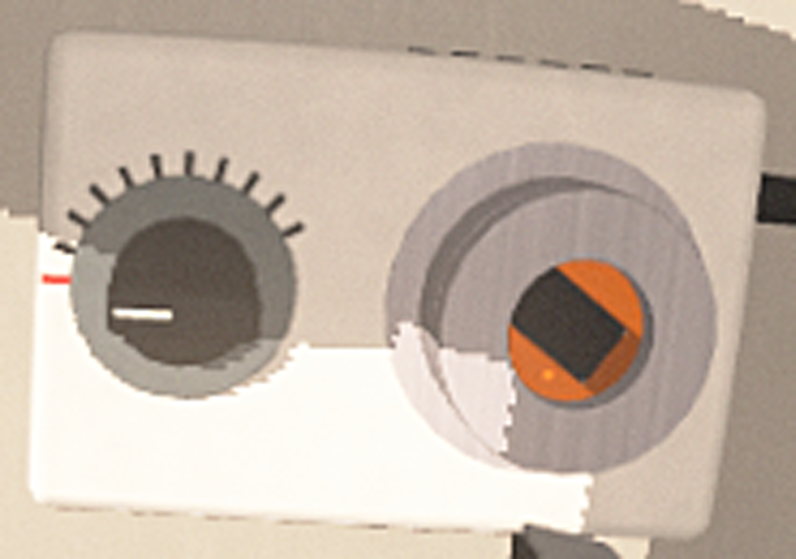

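```bash
python3 - <<'E'
from h import *
f=grab("wrist")
P=lambda x,y,z: atz(f,[245+x/4.3,115+y/4.3],z,True)
a=lambda p,q:np.arctan2(*(q-p)[1::-1])
print("mouth rim",P(580,333,.072))
print("slot",a(P(512,327,.06),P(584,383,.06)),a(P(553,267,.06),P(628,328,.06)))
print("ptr",a(P(112,313,.08),P(173,316,.08)),"back edge",a(P(55,35,.036),P(760,92,.036)))
print("front",a(P(35,498,.036),P(705,535,.036)))
print("red tick",P(44,279,.036),P(70,281,.036))
E
```

```text
mouth rim [ 0.62604921 -0.02931723  0.072     ]
slot -0.6169201181011998 -0.6231157879064667
ptr -0.04423207398912092 back edge -0.045577332361431244
front -0.05967246409710749
red tick [ 0.47260107 -0.02222761  0.036     ] [ 0.48039671 -0.02281892  0.036     ]
```

Knob bar lies along the base (angle about 0), so it is off. Next I look at the disc.

Call:
{"api": "apply_moves", "payload": {
  "rows": [0.0285,0.018,0,0,0,0.0285,0.018,0,0,0]
}}

```text
clock: 10.07
ee_pos: [0.5474, 0.0339, 0.2789]
tcp_rot: [3.141, 0.0, 1.573]
contact_force: [0.5, -0.2, -0.0]
gripper_width: 1.002
```

I had the sign of y wrong; correcting in free space.

Call:
{"api": "apply_moves", "payload": {
  "rows": [0.0215,-0.032,0,0,0,0.0215,-0.032,0,0,0,0.0215,-0.032,0,0,0,0.0215,-0.032,0,0,0,0,0,0,0,0]
}}

```text
clock: 10.48
ee_pos: [0.4153, 0.1219, 0.2789]
tcp_rot: [3.141, -0.001, 1.578]
contact_force: [-1.0, 0.3, 0.4]
gripper_width: 0.998
```

```bash
python3 - <<'E'
from h import *
f=grab("wrist"); delta([.42,.12,.28],1.57)
locate(f,["slicing_disc","disc_grip","disc_stand","jar"],True)
save(f,"f1.png",None,1.4)
E
```

```text
tool d [-0.0009  0.0027 -0.0008] turn 0.0084 yaw 1.578 pos [0.4173 0.1209 0.2792] j6 0.19 w 0.998 t 10.5333
slicing_disc 0.89 [493.4   6.2] [0.7222 0.398  0.034 ]
slicing_disc 0.72 [297.3 137. ] [0.4301 0.1782 0.034 ]
disc_grip 0.82 [300.2 136.4] [0.4326 0.18   0.057 ]
disc_grip 0.64 [502.4   0.8] [0.7235 0.4007 0.057 ]
disc_grip 0.5 [455.6  70.3] [0.6352 0.2783 0.057 ]
jar 0.39 [354.6 296.1] [ 0.5285 -0.0697  0.    ]
```

View pics/f1.png

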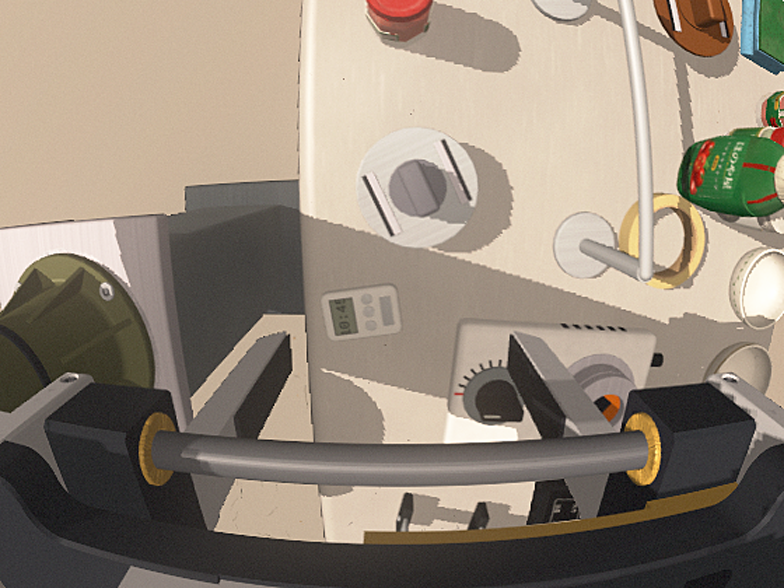

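Two candidates for the disc: a steel plate at (418,188), and a brown one at (695,20). The steel plate with a grey grip is the one described; the brown one is the look-alike. An enlarged crop should confirm.

```bash
python3 - <<'E'
from h import *
f=grab("wrist")
save(f,"f2.png",(245,80,355,190),5)
E
```

```text
(no output)
```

View pics/f2.png

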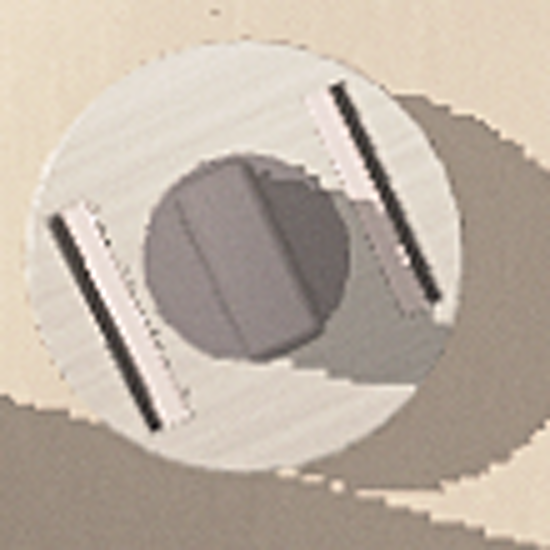

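```bash
python3 - <<'E'
from h import *
f=grab("wrist")
P=lambda x,y,z: atz(f,[245+x/5,80+y/5],z,True)
a=lambda p,q:np.arctan2(*(q-p)[1::-1])
A,B,C,D=[P(*q,.075) for q in((178,200),(240,165),(325,328),(258,355))]
print("bar centre",(A+B+C+D)/4,"angles",a(D,A),a(C,B),"len",np.linalg.norm(A-D),"w",np.linalg.norm(A-B))
print("plate centre",(P(27,255,.04)+P(462,255,.04))/2,(P(245,40,.04)+P(245,470,.04))/2,"slots",a(P(155,430,.04),P(55,215,.04)),a(P(437,300,.04),P(337,85,.04)))
E
```

```text
bar centre [0.43031966 0.18215475 0.075     ] angles 2.0483079791331913 2.0572613493401173 len 0.03987903088585263 w 0.01611509917363454
plate centre [0.43008446 0.18335763 0.04      ] [0.4300839  0.18258787 0.04      ] slots 1.9992861115746645 2.01930134622308
```

```bash
python3 - <<'E'
from h import *
f=grab("wrist"); 
print("rail near end w",atz(f,[645/1.4,272/1.4],.135,True),"far",atz(f,[622/1.4,10/1.4],.135,True))
t=grab("top")
for p in((42,291),(285,258)): print(atz(t,[120+p[0]/2.4,80+p[1]/2.4],.135))
delta([.430,.1825,.15],2.03)
E
```

```text
rail near end w [0.61021324 0.12567794 0.135     ] far [0.5845227  0.32722126 0.135     ]
[0.57187502 0.39885758 0.135     ]
[0.60308895 0.11491174 0.135     ]
tool d [0.0633 0.011  0.1281] turn -0.4569 yaw 1.573 pos [0.4193 0.1192 0.2782] j6 0.191 w 0.999 t 10.9333
```

Call:
{"api": "apply_moves", "payload": {
  "rows": [0.0316,0.0055,0,0,60,0.0316,0.0055,0,0,60,0,0,0.03,-0.115,60,0,0,0.03,-0.115,60,0,0,0.03,-0.115,60,0,0,0.03,-0.112,60,0,0,0,0,60,0,0,0,0,60]
}}

```text
clock: 11.6
ee_pos: [0.4296, 0.1825, 0.1582]
tcp_rot: [-3.139, -0.0, 2.027]
contact_force: [0.7, 0.2, 0.8]
gripper_width: 0.767
```

```bash
python3 - <<'E'
from h import *
f=grab("wrist"); delta([.43,.1825,.055],2.03)
locate(f,["slicing_disc","disc_grip"],True)
save(f,"f3.png",(180,100,400,300),3)
E
```

```text
tool d [-1.000e-04 -5.000e-04  1.047e-01] turn -0.0036 yaw 2.026 pos [0.4303 0.1828 0.1597] j6 -0.132 w 0.766 t 11.65
slicing_disc 0.6 [283.8 206.8] [0.429  0.1791 0.034 ]
disc_grip 0.85 [286.3 208.4] [0.429  0.1843 0.057 ]
```

View pics/f3.png

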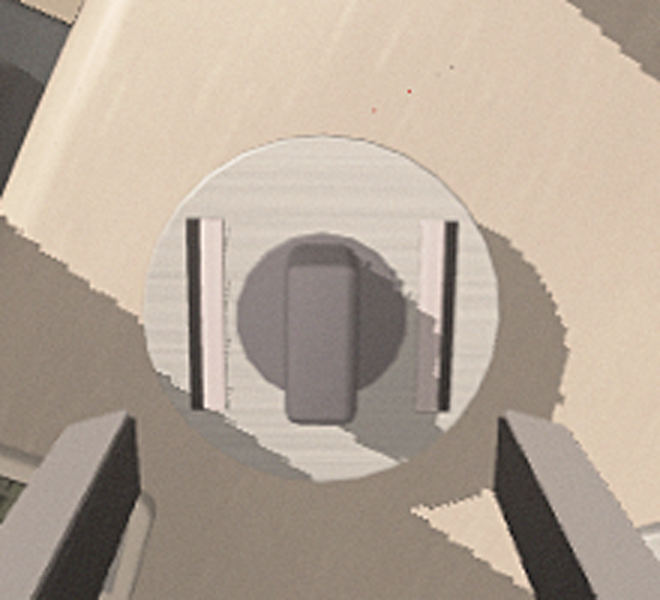

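Grip bar centred at (320,335) and aligned with the fingers. I narrow the jaws before descending, so they stay clear of the blades.

Call:
{"api": "apply_moves", "payload": {
  "rows": [0,0,0,0,163,0,0,0.025,0,163,0,0,0.025,0,163,0,0,0.025,0,163,0,0,0.02,0,163,0,0,0.008,0,163,0,0,0,0,255,0,0,0,0,255,0,0,0,0,255,0,0,0,0,255,0,0,0,0,255,0,0,0,0,255]
}}

```text
clock: 12.75
ee_pos: [0.4305, 0.1831, 0.0568]
tcp_rot: [3.139, 0.0, 2.031]
contact_force: [-0.3, 0.6, 8.7]
gripper_width: 0.21
```

```bash
python3 -c "
from h import *
delta([.6255,-.0305,.28],2.51); print(ctrl.sense()['contact_force'])"
```

```text
tool d [-0.2781  0.0805 -0.2229] turn -0.4793 yaw 2.031 pos [0.4305 0.1831 0.0568] j6 -0.136 w 0.21 t 12.75
[-0.29143612  0.60994931  8.68938564]
```

Call:
{"api": "apply_moves", "payload": {
  "rows": [0,0,-0.02,0,255,0,0,-0.037,0,255,0,0,-0.038,0,255,0,0,-0.038,0,255,-0.0278,0.008,0,0,255,-0.0278,0.008,0,0,255,-0.0278,0.008,0,0,255,-0.0278,0.008,0,0,255,-0.0278,0.008,0,0,255]
}}

```text
clock: 13.5
ee_pos: [0.528, 0.0749, 0.1891]
tcp_rot: [3.141, 0.0, 2.031]
contact_force: [0.0, 0.6, -1.9]
gripper_width: 0.211
```

Call:
{"api": "apply_moves", "payload": {
  "rows": [-0.0278,0.008,0,0,255,-0.0278,0.008,0,0,255,-0.0278,0.008,0,0,255,-0.0278,0.008,0,0,255,-0.0278,0.008,0,0,255,0,0,0,-0.12,255,0,0,0,-0.12,255,0,0,0,-0.12,255,0,0,0,-0.12,255,0,0,0,0,255]
}}

```text
clock: 14.33
ee_pos: [0.6247, -0.0308, 0.1888]
tcp_rot: [3.142, 0.0, 2.516]
contact_force: [-0.3, -0.6, -1.0]
gripper_width: 0.213
```

```bash
python3 - <<'E'
from h import *
f=grab("wrist"); delta([.6253,-.0307,.14],2.51); print(ctrl.sense()['contact_force'])
save(f,"g1.png",None,1.4)
E
```

```text
tool d [-0.0004  0.0004  0.0488] turn -0.0012 yaw 2.509 pos [ 0.6247 -0.0308  0.1888] j6 -1.046 w 0.212 t 14.3833
[-0.55411081  1.25327229 -1.52609151]
```

View pics/g1.png

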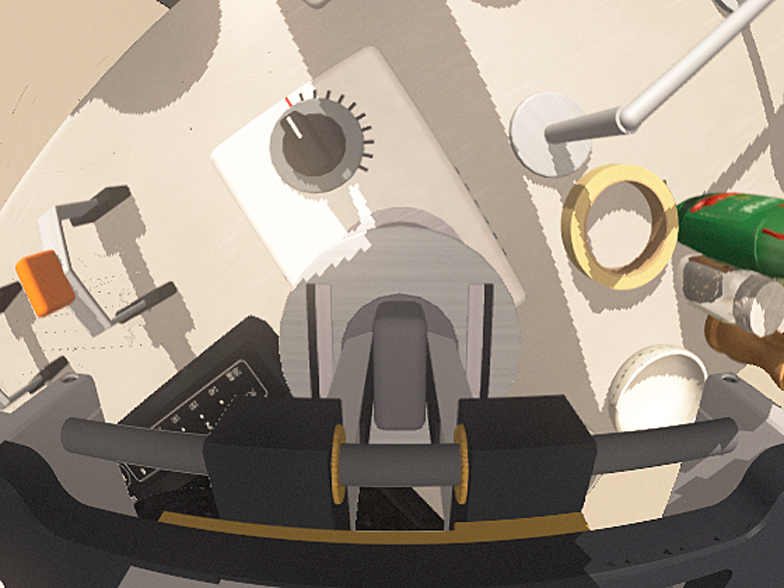

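Call:
{"api": "apply_moves", "payload": {
  "rows": [-0.0004,0.0004,0.03,0,255,0,0,0.025,0,255,0,0,0.005,0,255,0,0,0.004,0,255,0,0,0.004,0,255,0,0,0,0,255]
}}

```text
clock: 14.88
ee_pos: [0.6253, -0.0307, 0.1232]
tcp_rot: [3.142, 0.0, 2.509]
contact_force: [-11.5, 1.5, 10.3]
gripper_width: 0.209
```

```bash
python3 - <<'E'
from h import *
delta([.6253,-.0307,.095],2.51); s=ctrl.sense();print(s['contact_force'],s['ft_torque'])
E
```

```text
tool d [-0.     -0.      0.0282] turn -0.0012 yaw 2.509 pos [ 0.6253 -0.0307  0.1232] j6 -1.045 w 0.209 t 14.8833
[-11.46484022   1.5362859   10.26915387] [ 0.06808123  2.39660339 -0.09848468]
```

Call:
{"api": "apply_moves", "payload": {
  "rows": [0.0012,-0.0009,0,0,255,0,0,0,0,255]
}}

```text
clock: 15.05
ee_pos: [0.6243, -0.0306, 0.123]
tcp_rot: [3.14, 0.002, 2.509]
contact_force: [-6.2, 1.2, 8.0]
gripper_width: 0.21
```

```bash
python3 - <<'E'
from h import *
delta([.6253,-.0307,.095],2.51); s=ctrl.sense();print(s['contact_force'],s['ft_torque'])
f=grab("wrist");save(f,"g2.png",(150,60,420,290),2.8)
E
```

```text
tool d [-0.0008  0.0004  0.028 ] turn -0.0009 yaw 2.509 pos [ 0.6243 -0.0306  0.123 ] j6 -1.046 w 0.21 t 15.05
[-6.23317592  1.16897482  8.0140195 ] [ 0.28379013  0.98464735 -0.05707301]
```

View pics/g2.png

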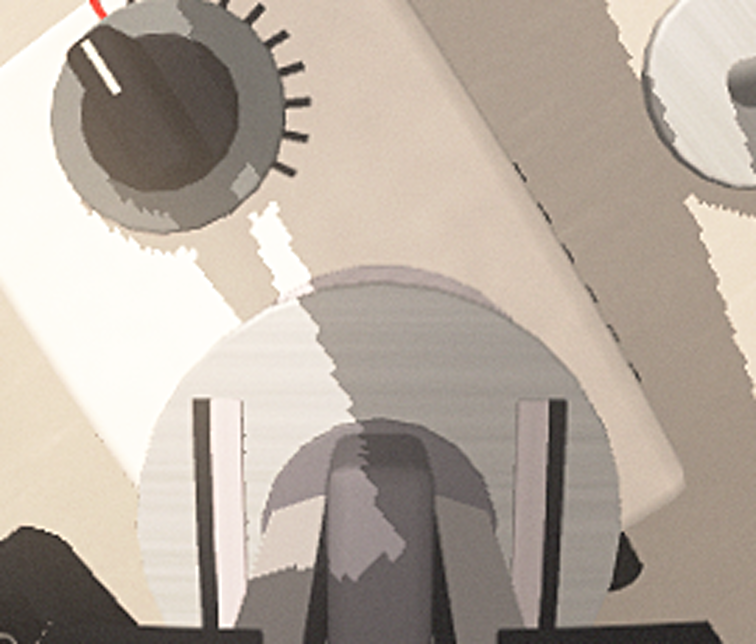

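Force still points -x and has halved. I continue another 1.5 mm that way.

Call:
{"api": "apply_moves", "payload": {
  "rows": [0.0012,-0.0009,0,0,255,0,0,0.001,0,255,0,0,0,0,255]
}}

```text
clock: 15.35
ee_pos: [0.6225, -0.0307, 0.1199]
tcp_rot: [3.141, 0.0, 2.51]
contact_force: [-0.8, 1.1, -0.7]
gripper_width: 0.209
```

```bash
python3 - <<'E'
from h import *
delta([.6253,-.0307,.095],2.51); s=ctrl.sense();print(s['contact_force'],s['ft_torque'])
E
```

```text
tool d [-0.0023  0.0016  0.0249] turn 0.0001 yaw 2.51 pos [ 0.6225 -0.0307  0.1199] j6 -1.047 w 0.209 t 15.35
[-0.78544342  1.05154292 -0.68417404] [ 0.18490413  0.03660427 -0.03174966]
```

Call:
{"api": "apply_moves", "payload": {
  "rows": [0,0,0.003,0,255,0,0,0.003,0,255,0,0,0,0,255]
}}

```text
clock: 15.6
ee_pos: [0.6223, -0.0306, 0.1126]
tcp_rot: [3.141, -0.0, 2.511]
contact_force: [1.6, 2.4, -3.7]
gripper_width: 0.209
```

```bash
python3 - <<'E'
from h import *
delta([.6253,-.0307,.095],2.51); s=ctrl.sense();print(s['contact_force'],s['ft_torque'])
E
```

```text
tool d [-0.0025  0.0016  0.0176] turn 0.0005 yaw 2.511 pos [ 0.6223 -0.0306  0.1126] j6 -1.048 w 0.209 t 15.6
[ 1.55604264  2.40527137 -3.67218873] [ 0.56375164 -0.55294259 -0.02360333]
```

Call:
{"api": "apply_moves", "payload": {
  "rows": [0,0,0.003,0,255,0,0,0.003,0,255,0,0,0,0,255]
}}

```text
clock: 15.85
ee_pos: [0.6226, -0.0305, 0.107]
tcp_rot: [3.141, 0.0, 2.511]
contact_force: [3.8, 2.6, -4.2]
gripper_width: 0.208
```

```bash
python3 - <<'E'
from h import *
delta([.6253,-.0307,.095],2.51); s=ctrl.sense();print(s['contact_force'],s['ft_torque'])
E
```

```text
tool d [-0.0023  0.0014  0.012 ] turn 0.0008 yaw 2.511 pos [ 0.6226 -0.0305  0.107 ] j6 -1.048 w 0.208 t 15.85
[ 3.84718558  2.62635981 -4.21600188] [ 0.86001559 -1.04132841 -0.02933338]
```

It is in the slot: 8 mm below floor contact, with low force. I keep going down.

Call:
{"api": "apply_moves", "payload": {
  "rows": [-0.0003,0.0003,0.003,0,255,0,0,0.003,0,255,0,0,0.003,0,255,0,0,0.002,0,255,0,0,0,0,255]
}}

```text
clock: 16.27
ee_pos: [0.6237, -0.0312, 0.0974]
tcp_rot: [3.14, 0.003, 2.511]
contact_force: [5.4, -0.7, 5.7]
gripper_width: 0.209
```

```bash
python3 - <<'E'
from h import *
delta([.6253,-.0307,.095],2.51); s=ctrl.sense();print(s['contact_force'],s['ft_torque'])
f=grab("wrist");save(f,"g3.png",(150,60,420,290),2.8)
E
```

```text
tool d [-0.001   0.0013  0.0024] turn 0.0005 yaw 2.511 pos [ 0.6237 -0.0312  0.0974] j6 -1.048 w 0.209 t 16.2667
[ 5.42610562 -0.66831934  5.70082676] [ 0.23340481 -0.94220812 -0.07991558]
```

View pics/g3.png

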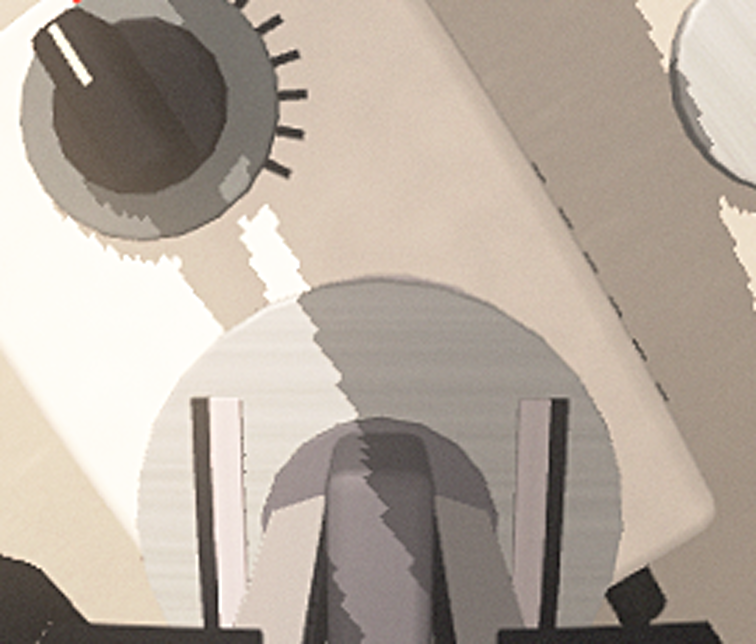

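Call:
{"api": "apply_moves", "payload": {
  "rows": [-0.0005,0.0005,0.002,0,255,0,0,0.002,0,255,0,0,0,0,255]
}}

```text
clock: 16.57
ee_pos: [0.6248, -0.0318, 0.0946]
tcp_rot: [3.141, 0.005, 2.51]
contact_force: [2.4, -2.8, 14.7]
gripper_width: 0.212
```

```bash
python3 - <<'E'
from h import *
delta([.6253,-.0307,.095],2.51); s=ctrl.sense();print(s['contact_force'],s['ft_torque'])
E
```

```text
tool d [ 0.0003  0.0012 -0.0004] turn 0.0005 yaw 2.51 pos [ 0.6248 -0.0318  0.0946] j6 -1.048 w 0.212 t 16.5667
[ 2.35884173 -2.78612031 14.65729709] [-0.70071089 -0.27532816  0.00076182]
```

The disc is seated: 14.7 N upward at z 0.0946. I release and back off.

Call:
{"api": "apply_moves", "payload": {
  "rows": [0,0,-0.002,0,150,0,0,0,0,150,0,0,0,0,150,0,0,0,0,150,0,0,-0.01,0,150,0,0,-0.03,0,150,0,0,-0.04,0,0,0,0,-0.04,0,0,0,0,-0.04,0,0,0,0,-0.03,0,0,0,0,0,0,0]
}}

```text
clock: 17.48
ee_pos: [0.6246, -0.0306, 0.2924]
tcp_rot: [3.136, 0.009, 2.511]
contact_force: [0.6, 0.4, 0.9]
gripper_width: 0.729
```

```bash
python3 - <<'E'
from h import *
f=grab("wrist"); delta([.45,-.05,.28],0)
locate(f,["slicing_disc","disc_grip","speed_knob_grip"],True)
save(f,"h1.png",None,1.4)
E
```

```text
tool d [ 0.1292 -0.1184  0.0075] turn 2.5109 yaw 2.511 pos [ 0.6241 -0.0306  0.2885] j6 -1.048 w 0.774 t 17.5333
slicing_disc 0.74 [281.6 185.2] [ 0.631  -0.0403  0.034 ]
slicing_disc 0.56 [538.3  79.3] [0.7266 0.404  0.034 ]
disc_grip 0.84 [543.6  79.4] [0.7234 0.3945 0.057 ]
disc_grip 0.78 [283.8 189.7] [ 0.6336 -0.0386  0.057 ]
speed_knob_grip 0.94 [235.3 105. ] [ 0.5138 -0.022   0.073 ]
speed_knob_grip 0.55 [ 15.8 237.4] [ 0.4251 -0.4443  0.073 ]
```

View pics/h1.png

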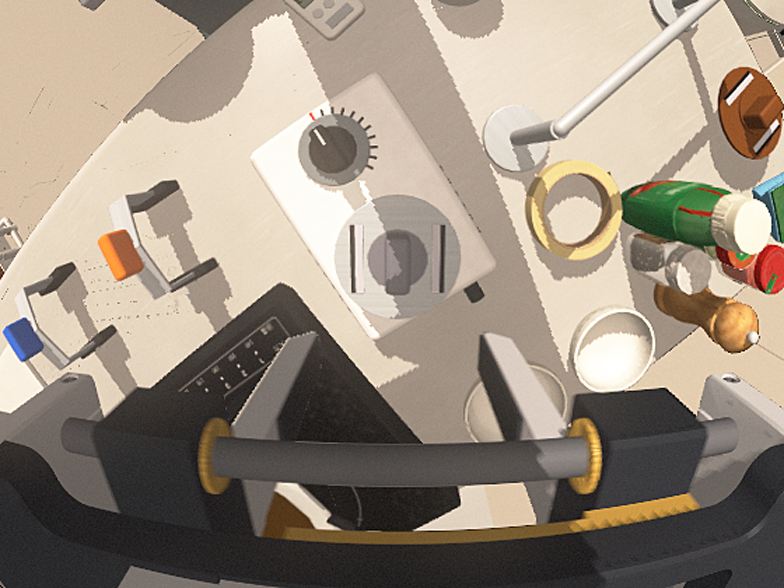

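```bash
python3 - <<'E'
from h import *
f=grab("wrist")
k=1/1.4
print((atz(f,[334*k,257*k],.078,True)+atz(f,[461*k,257*k],.078,True))/2,(atz(f,[397*k,195*k],.078,True)+atz(f,[397*k,320*k],.078,True))/2, np.linalg.norm(atz(f,[334*k,257*k],.078,True)-atz(f,[461*k,257*k],.078,True)))
print("orange tab",atz(f,[121*k,255*k],.137,True),"blue",atz(f,[24*k,340*k],.137,True))
# size at raised height for check
for z in (.075,.078,.098): print(z,np.linalg.norm(atz(f,[397*k,195*k],z,True)-atz(f,[397*k,320*k],z,True)))
delta([.45,-.2,.30],0)
E
```

```text
[ 0.6180079  -0.02975491  0.078     ] [ 0.61941265 -0.03126543  0.078     ] 0.10664578294716101
orange tab [ 0.47425581 -0.19962008  0.137     ] blue [ 0.45338067 -0.36385229  0.137     ]
0.075 0.1079082373173535
0.078 0.10704846576978189
0.098 0.10131665545263845
tool d [ 0.0398 -0.2389 -0.0167] turn 2.5108 yaw 2.511 pos [ 0.623  -0.0305  0.2829] j6 -1.048 w 0.943 t 17.7333
```

Call:
{"api": "apply_moves", "payload": {
  "rows": [0,0,0,0,0,0,0,0,0,0]
}}

```text
clock: 17.9
ee_pos: [0.6233, -0.0305, 0.2834]
tcp_rot: [-3.141, -0.001, 2.511]
contact_force: [0.0, -0.1, 0.2]
gripper_width: 0.998
```

```bash
python3 - <<'E'
from h import *
f=grab("wrist")
save(f,"h2.png",(170,60,380,270),2.8)
delta([.45,-.2,.30],0)
g=cv2.GaussianBlur(cv2.cvtColor(f["pixels"],cv2.COLOR_RGB2GRAY),(3,3),0)
print(cv2.HoughCircles(g,cv2.HOUGH_GRADIENT,1.5,40,param1=80,param2=40,minRadius=35,maxRadius=55), ctrl.sense()["tcp_rot"])
E
```

```text
tool d [ 0.0401 -0.239  -0.0161] turn 2.5108 yaw 2.511 pos [ 0.6233 -0.0306  0.2837] j6 -1.048 w 1.001 t 17.95
[[[489.75 318.75  45.8 ]
  [282.75 189.75  48.95]
  [413.25 152.25  35.9 ]
  [509.25 183.75  54.05]
  [456.75 266.25  44.15]
  [ 66.75 225.75  42.5 ]
  [432.75 323.25  44.15]
  [378.75 309.75  49.1 ]
  [560.25  80.25  42.5 ]]] [-3.14088760e+00 -1.12391205e-03  2.51077111e+00]
```

View pics/h2.png

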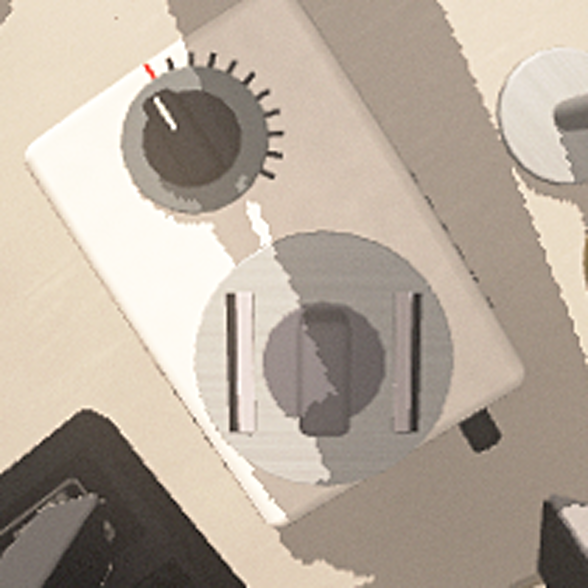

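```bash
python3 - <<'E'
from h import *
f=grab("wrist"); P=lambda x,y,z: atz(f,[170+x/2.8,60+y/2.8],z,True)
for z in (.078,.083,.098):
  print(z,(P(195,360,z)+P(453,360,z))/2,(P(323,231,z)+P(323,487,z))/2,np.linalg.norm(P(195,360,z)-P(453,360,z)),np.linalg.norm(P(323,231,z)-P(323,487,z)))
print("knob dial centre", (P(121,140,.046)+P(268,140,.046))/2,"knob bar grip net"); locate(f,["speed_knob_grip"],True)
E
```

```text
0.078 [ 0.62471227 -0.03168267  0.078     ] [ 0.62553893 -0.03281054  0.078     ] 0.1088770960090012 0.11042330349589494
0.083 [ 0.62387556 -0.03107914  0.083     ] [ 0.62469117 -0.03219193  0.083     ] 0.10742160403971536 0.10894714149900442
0.098 [ 0.62136543 -0.02926854  0.098     ] [ 0.62214789 -0.0303361   0.098     ] 0.10305512813185783 0.10451865550833284
knob dial centre [ 0.51513395 -0.02315586  0.046     ] knob bar grip net
speed_knob_grip 0.56 [234.1 109.4] [ 0.5142 -0.0252  0.073 ]
speed_knob_grip 0.27 [ 93.  177.7] [ 0.4594 -0.2301  0.073 ]
```

Disc check: apparent diameter 0.110 m at the home height and centre (.625,-.032), so it is home. The knob is still at the red mark. Frames next.

Call:
{"api": "apply_moves", "payload": {
  "rows": [0,0,-0.008,-0.12,0,0,0,-0.009,-0.12,0,0,0,0,-0.12,0,0,0,0,-0.12,0,0,0,0,-0.12,0,0,0,0,-0.03,0,0.0186,-0.034,0,0,0,0.0186,-0.034,0,0,0,0.0186,-0.034,0,0,0,0.0186,-0.034,0,0,0,0.0186,-0.034,0,0,0,0,0,0,0,0]
}}

```text
clock: 19.05
ee_pos: [0.5277, -0.2052, 0.3016]
tcp_rot: [-3.141, -0.0, 3.136]
contact_force: [0.6, -0.3, -0.3]
gripper_width: 1.0
```

Call:
{"api": "apply_moves", "payload": {
  "rows": [0,0,0,0,0,0,0,0,0,0]
}}

```text
clock: 19.22
ee_pos: [0.5305, -0.2002, 0.3015]
tcp_rot: [3.141, 0.0, 3.14]
contact_force: [-0.6, 0.6, 0.1]
gripper_width: 0.999
```

```bash
python3 - <<'E'
from h import *
f=grab("wrist"); delta([.475,-.21,.2],3.14)
locate(f,["frame_orange","frame_orange_tab","frame_orange_arch","frame_blue","frame_blue_tab","frame_blue_arch","frame_green"],True)
save(f,"i1.png",None,1.4)
E
```

```text
tool d [ 0.0557 -0.0103  0.1014] turn 0.0016 yaw 3.142 pos [ 0.5307 -0.1997  0.3014] j6 -1.995 w 1.003 t 19.2667
frame_orange 0.75 [273.4 133.8] [ 0.4716 -0.2177  0.    ]
frame_orange_tab 0.61 [271.1 134.7] [ 0.4682 -0.2158  0.119 ]
frame_blue 0.62 [511.5 120.8] [0.4283 0.184  0.    ]
frame_blue_tab 0.76 [118.4 120.8] [ 0.4442 -0.3953  0.119 ]
frame_blue_arch 0.66 [124.5 120.1] [ 0.4435 -0.398   0.098 ]
frame_blue_arch 0.48 [271.3 132.4] [ 0.4664 -0.2165  0.098 ]
frame_blue_arch 0.17 [274.7 129.8] [ 0.4635 -0.2126  0.098 ]
```

View pics/i1.png

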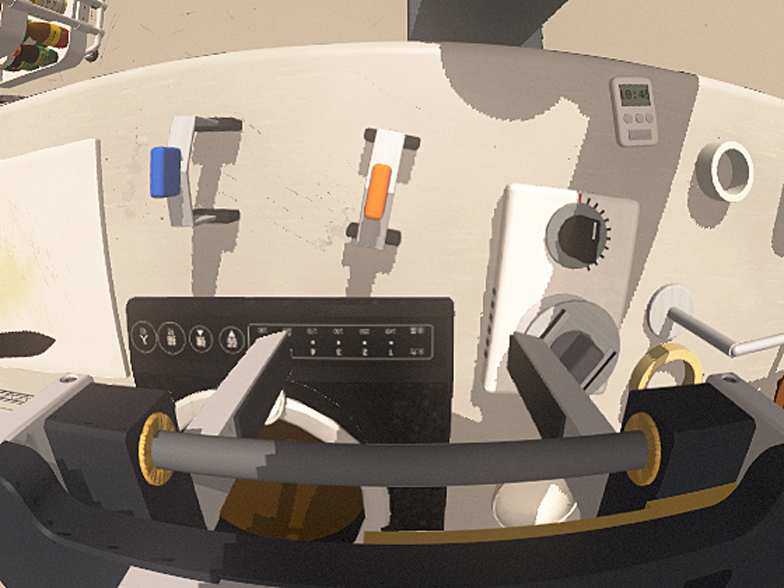

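Orange tab at (378,192) and blue tab at (166,172). There is no green frame in view either.

```bash
python3 - <<'E'
from h import *
f=grab("wrist"); save(f,"i2.png",(235,80,305,185),5.5)
E
```

```text
(no output)
```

View pics/i2.png

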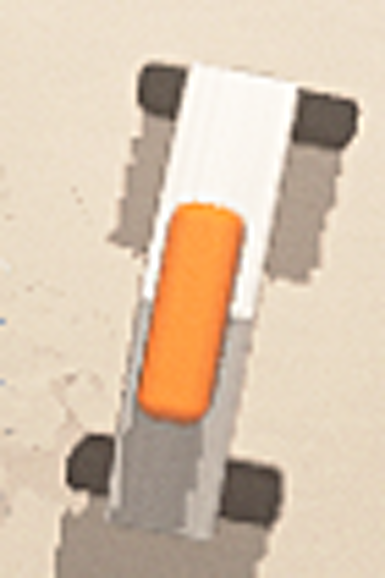

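```bash
python3 - <<'E'
from h import *
f=grab("wrist"); P=lambda x,y,z: atz(f,[235+x/5.5,80+y/5.5],z,True)
a=lambda p,q:np.arctan2(*(q-p)[1::-1])
t1,t2=P(210,203,.137),P(173,420,.137)
print((t1+t2)/2,np.linalg.norm(t1-t2),a(t1,t2), a(P(172,212,.137),P(137,405,.137)),a(P(243,218,.137),P(208,415,.137)))
F1=P(248,103,.034);F2=P(175,480,.034); print((F1+F2)/2,np.linalg.norm(F1-F2),a(F1,F2))
E
```

```text
[ 0.46953036 -0.21641965  0.137     ] 0.04109083028256396 -0.17249539305718078 -0.18557554923833045 -0.1770544889993868
[ 0.46940248 -0.21657704  0.034     ] 0.09399050475075081 -0.1929889275084071
```

Call:
{"api": "apply_moves", "payload": {
  "rows": [0.0306,-0.0084,0,0,130,0.0306,-0.0084,0,0,130,0,0,0.03,0.09,130,0,0,0.03,0.09,130,0,0,0.03,0,130,0,0,0,0,130,0,0,0,0,130,0,0,0,0,130]
}}

```text
clock: 20.38
ee_pos: [0.4698, -0.2175, 0.2133]
tcp_rot: [-3.141, 0.002, 2.962]
contact_force: [-0.1, 0.2, -0.3]
gripper_width: 0.498
```

```bash
python3 - <<'E'
from h import *
f=grab("wrist"); delta([.4695,-.2165,.117],2.96)
locate(f,["frame_orange_tab"],True)
save(f,"i3.png",(180,100,400,300),3)
E
```

```text
tool d [0.0008 0.0011 0.0965] turn 0.0014 yaw 2.961 pos [ 0.4699 -0.2176  0.2135] j6 -1.895 w 0.49 t 20.4333
frame_orange_tab 0.93 [289.  214.1] [ 0.471  -0.2151  0.119 ]
frame_orange_tab 0.59 [286.9 208.3] [ 0.4657 -0.216   0.119 ]
```

View pics/i3.png

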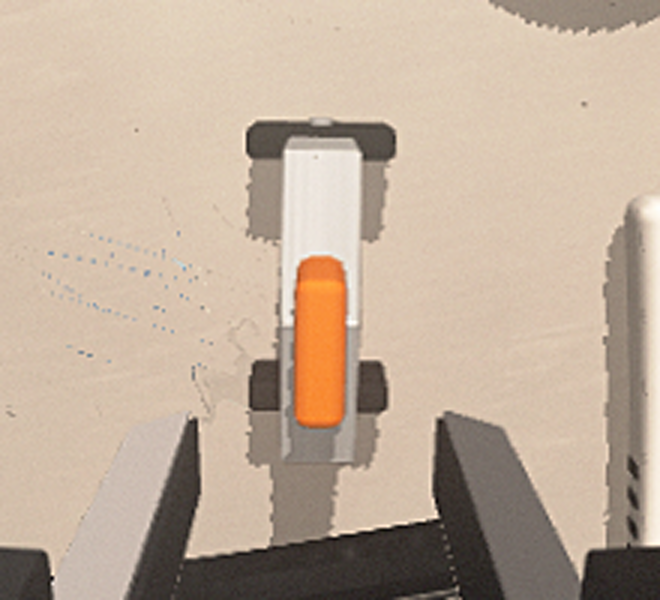

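Aligned and centred. Descend .0965 and pinch.

Call:
{"api": "apply_moves", "payload": {
  "rows": [0.0004,0.0008,0.03,0,130,0,0,0.03,0,130,0,0,0.027,0,130,0,0,0.01,0,130,0,0,0,0,255,0,0,0,0,255,0,0,0,0,255,0,0,0,0,255,0,0,0,0,255,0,0,0,0,255,0,0,-0.02,0,255]
}}

```text
clock: 21.4
ee_pos: [0.4676, -0.2157, 0.1323]
tcp_rot: [3.14, -0.004, 2.961]
contact_force: [-0.8, 0.2, -2.2]
gripper_width: 0.149
```

```bash
python3 - <<'E'
from h import *
delta([.4695,-.2165,.29],2.96); print(ctrl.sense()["contact_force"])
E
```

```text
tool d [-0.0013 -0.0002 -0.1577] turn 0.0007 yaw 2.961 pos [ 0.4676 -0.2157  0.1323] j6 -1.893 w 0.149 t 21.4
[-0.79665218  0.24776063 -2.21555499]
```

Call:
{"api": "apply_moves", "payload": {
  "rows": [0,0,-0.036,0,255,0,0,-0.036,0,255,0,0,-0.036,0,255,0,0,-0.036,0,255,0,0,-0.036,0,255,-0.001,0.034,0,0,255,-0.001,0.034,0,0,255,-0.001,0.034,0,0,255,-0.001,0.034,0,0,255,-0.001,0.034,0,0,255,-0.001,0.034,0,0,255,-0.001,0.034,0,0,255]
}}

```text
clock: 22.4
ee_pos: [0.5184, 0.0182, 0.3146]
tcp_rot: [3.142, 0.0, 2.961]
contact_force: [0.7, -0.5, -1.7]
gripper_width: 0.145
```

Call:
{"api": "apply_moves", "payload": {
  "rows": [-0.001,0.034,0,0,255,-0.001,0.034,0,0,255,-0.001,0.034,0,0,255,-0.001,0.034,0,0,255,-0.001,0.034,0,0,255,-0.001,0.034,0,0,255,-0.001,0.034,0,0,255,-0.001,0.034,0,0,255,-0.001,0.032,0,0,255,0,0,0,-0.1,255,0,0,0,-0.1,255,0,0,0,-0.09,255]
}}

```text
clock: 23.4
ee_pos: [0.5818, 0.3145, 0.3138]
tcp_rot: [-3.141, -0.001, -3.026]
contact_force: [-0.2, 1.0, -1.5]
gripper_width: 0.147
```

Call:
{"api": "apply_moves", "payload": {
  "rows": [0,0,0,0,255,0,0,0,0,255,0,0,0,0,255]
}}

```text
clock: 23.65
ee_pos: [0.582, 0.3138, 0.3145]
tcp_rot: [-3.142, -0.0, -3.036]
contact_force: [-0.3, -0.2, -2.7]
gripper_width: 0.149
```

```bash
python3 - <<'E'
from h import *
f=grab("wrist"); delta([.58,.31,.31],3.25); print(ctrl.sense()["tcp_rot"])
locate(f,["drying_rail_mid","frame_orange_arch"],True)
save(f,"j1.png",None,1.4)
E
```

```text
tool d [ 0.0024 -0.0035  0.0045] turn -0.0019 yaw -3.035 pos [0.582  0.3138 0.3145] j6 -1.238 w 0.147 t 23.7
[-3.14158952e+00 -3.18290736e-05 -3.03506278e+00]
drying_rail_mid 0.78 [237.3 193.6] [0.5894 0.2609 0.135 ]
frame_orange_arch 0.8 [285.8 245.6] [0.6592 0.3223 0.098 ]
frame_orange_arch 0.53 [139.2  30.6] [0.4    0.1091 0.098 ]
```

View pics/j1.png

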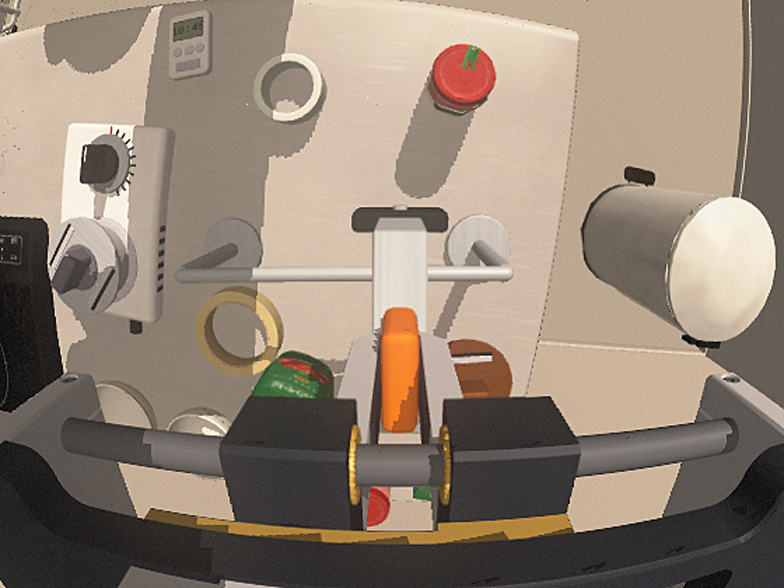

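```bash
python3 - <<'E'
from h import *
f=grab("wrist"); P=lambda x,y,z=.135: atz(f,[x/1.4,y/1.4],z,True)
A,B=P(178,275),P(513,272)
C,D=P(250,274),P(440,271)
print(A,B,(A+B)/2,np.linalg.norm(A-B),np.arctan2(*(B-A)[1::-1])-np.pi/2,np.arctan2(*(D-C)[1::-1])-np.pi/2, C,D)
save(f,"j2.png",(110,150,390,230),2.8)
E
```

```text
[0.60644685 0.12627852 0.135     ] [0.57452196 0.40389427 0.135     ] [0.59048441 0.2650864  0.135     ] 0.27944534686046857 0.11449376939072131 0.12136056085202918 [0.59895504 0.19303377 0.135     ] [0.58039279 0.34523345 0.135     ]
```

View pics/j2.png

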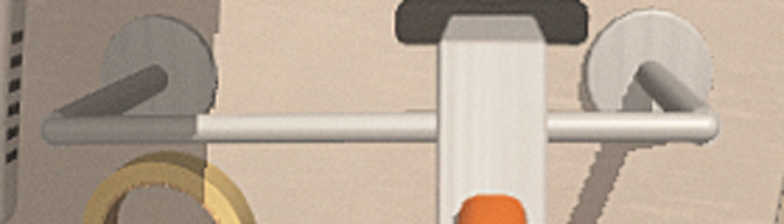

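Call:
{"api": "apply_moves", "payload": {
  "rows": [-0.002,0,0.03,-0.01,255,0,0,0.03,0,255,0,0,0.03,0,255,0,0,0.03,0,255,0,0,0.02,0,255,0,0,0.01,0,255,0,0,0,0,255]
}}

```text
clock: 24.43
ee_pos: [0.5834, 0.3138, 0.1623]
tcp_rot: [-3.141, -0.003, -3.023]
contact_force: [0.9, -0.2, -2.3]
gripper_width: 0.142
```

```bash
python3 - <<'E'
from h import *
f=grab("wrist"); delta([.584,.314,.16],3.25); print(ctrl.sense()["contact_force"])
save(f,"j3.png",None,1.4)
E
```

```text
tool d [ 0.     -0.0001  0.0044] turn 0.0103 yaw -3.023 pos [0.584  0.3141 0.1644] j6 -1.251 w 0.148 t 24.4833
[ 0.5165948  -0.03707015 -0.91817726]
```

View pics/j3.png

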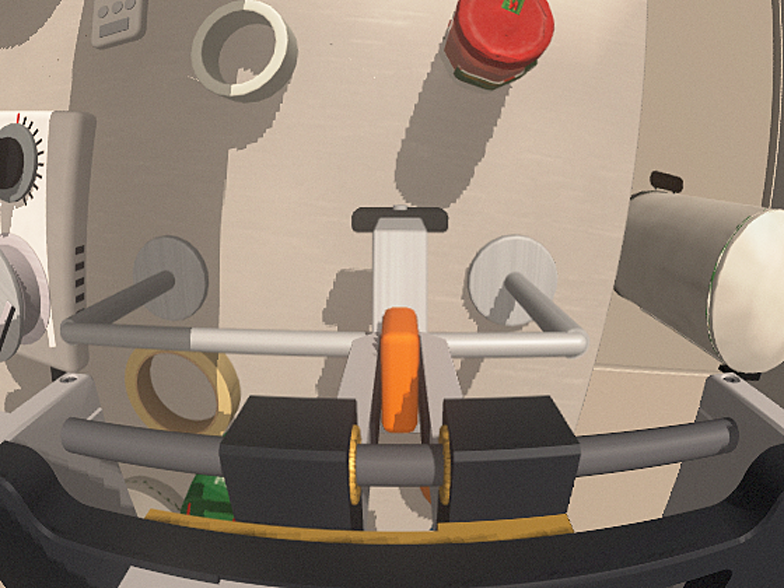

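Call:
{"api": "apply_moves", "payload": {
  "rows": [0,0,0.003,0,255,0,0,0.003,0,255,0,0,0,0,255]
}}

```text
clock: 24.73
ee_pos: [0.5842, 0.3142, 0.159]
tcp_rot: [3.141, 0.001, -3.023]
contact_force: [0.7, 0.3, -1.9]
gripper_width: 0.15
```

```bash
python3 - <<'E'
from h import *
delta([.584,.314,.16],3.25); print(ctrl.sense()["contact_force"])
E
```

```text
tool d [ 0.0003 -0.0002 -0.001 ] turn 0.0107 yaw -3.023 pos [0.5842 0.3142 0.159 ] j6 -1.252 w 0.15 t 24.7333
[ 0.7004915   0.25654067 -1.86898651]
```

Call:
{"api": "apply_moves", "payload": {
  "rows": [0,0,0.002,0,255,0,0,0.001,0,255,0,0,0,0,255]
}}

```text
clock: 24.98
ee_pos: [0.5847, 0.3145, 0.1584]
tcp_rot: [3.14, 0.004, -3.022]
contact_force: [-3.5, -2.5, 13.3]
gripper_width: 0.15
```

```bash
python3 - <<'E'
from h import *
delta([.584,.314,.16],3.25); print(ctrl.sense()["contact_force"])
E
```

```text
tool d [ 0.0008 -0.0004 -0.0016] turn 0.0108 yaw -3.022 pos [0.5847 0.3145 0.1584] j6 -1.252 w 0.15 t 24.9833
[-3.48105963 -2.45413945 13.25593478]
```

Contact at the predicted height. Release and lift.

Call:
{"api": "apply_moves", "payload": {
  "rows": [0,0,-0.002,0,255,0,0,0,0,150,0,0,0,0,150,0,0,0,0,150,0,0,0,0,150,0,0,-0.02,0,150,0,0,-0.03,0,150,0,0,-0.04,0,150,0,0,-0.04,0,0,0,0,-0.03,0,0,0,0,0,0,0,0,0,0,0,0]
}}

```text
clock: 25.98
ee_pos: [0.5843, 0.3143, 0.3188]
tcp_rot: [3.141, 0.003, -3.022]
contact_force: [0.5, -0.4, -1.0]
gripper_width: 0.66
```

```bash
python3 - <<'E'
from h import *
f=grab("wrist"); delta([.51,-.38,.30],3.14)
save(f,"k1.png",None,1.4)
f=grab("top"); locate(f,["frame_blue","frame_blue_tab","frame_orange_tab","frame_orange_arch","jar","timer"])
E
```

```text
tool d [ 0.156  -0.6804  0.0169] turn 0.1208 yaw -3.022 pos [0.584  0.3141 0.3167] j6 -1.252 w 0.699 t 26.0333
frame_blue 0.94 [410.3 244.8] [ 0.4393 -0.393   0.    ]
frame_blue 0.59 [291.3 184.9] [ 0.637  -0.0349  0.    ]
frame_blue_tab 0.56 [425.  235.8] [ 0.4554 -0.3979  0.119 ]
frame_orange_tab 0.72 [165.9 194.8] [0.5914 0.3243 0.119 ]
frame_orange_arch 0.93 [166.7 193.3] [0.6002 0.3285 0.098 ]
timer 0.8 [261.8 266.6] [0.3846 0.0626 0.    ]
timer 0.62 [411.2 241.1] [ 0.4505 -0.3966  0.    ]
```

View pics/k1.png

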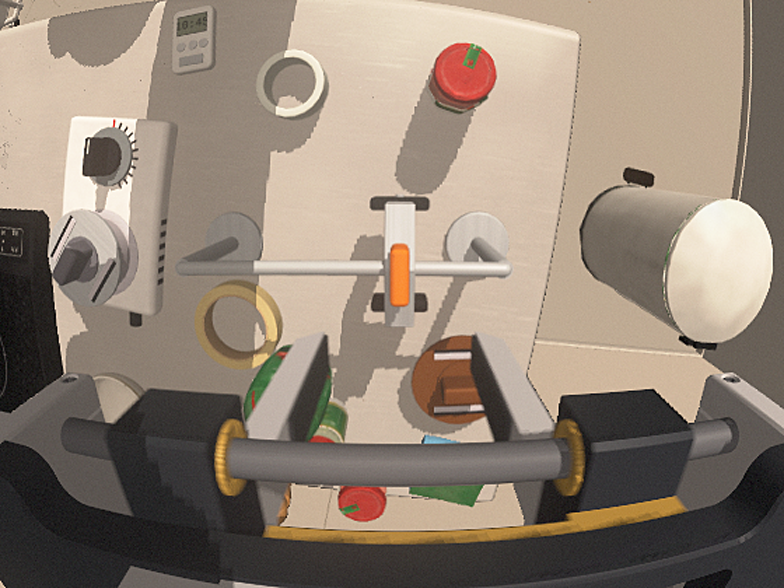

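Orange hangs upright on the bar at (400,270). Now the blue frame.

Call:
{"api": "apply_moves", "payload": {
  "rows": [0.0093,-0.038,0,0,0,0.0093,-0.038,0,0,0,0.0093,-0.038,0,0,0,0.0093,-0.038,0,0,0,0.0093,-0.038,0,0,0,0.0093,-0.038,0,0,0,0.0093,-0.038,0,0,0,0.0093,-0.038,0,0,0,0.0093,-0.038,0,0,0,0.0093,-0.038,0,0,0,0.0093,-0.038,0,0,0,0.0093,-0.038,0,0,0]
}}

```text
clock: 27.38
ee_pos: [0.5268, -0.1537, 0.3175]
tcp_rot: [-3.142, 0.0, -3.022]
contact_force: [0.5, 0.2, 0.7]
gripper_width: 1.003
```

Call:
{"api": "apply_moves", "payload": {
  "rows": [0.0093,-0.038,0,0,0,0.0093,-0.038,0,0,0,0.0093,-0.038,0,0,0,0.0093,-0.038,0,0,0,0.0093,-0.038,0,0,0,0.0093,-0.038,0,0,0,0,0,0,0.12,0,0,0,0,0,0,0,0,0,0,0,0,0,0,0,0]
}}

```text
clock: 28.22
ee_pos: [0.4995, -0.384, 0.3176]
tcp_rot: [-3.142, 0.0, -3.138]
contact_force: [0.2, 0.3, -0.3]
gripper_width: 0.998
```

```bash
python3 - <<'E'
from h import *
f=grab("wrist"); delta([.444,-.395,.2],3.14)
locate(f,["frame_blue_tab","frame_blue_arch"],True)
save(f,"l1.png",(185,60,385,230),3.9)
E
```

```text
tool d [ 0.0557 -0.0109  0.1178] turn 0.0047 yaw -3.138 pos [ 0.4996 -0.3839  0.3178] j6 -2.287 w 1.002 t 28.2667
frame_blue_tab 0.97 [274.2 140.2] [ 0.4442 -0.3971  0.119 ]
frame_blue_arch 0.63 [271.9 140.6] [ 0.4459 -0.4006  0.098 ]
frame_blue_arch 0.4 [484.4 220.5] [ 0.546  -0.0985  0.098 ]
```

View pics/l1.png

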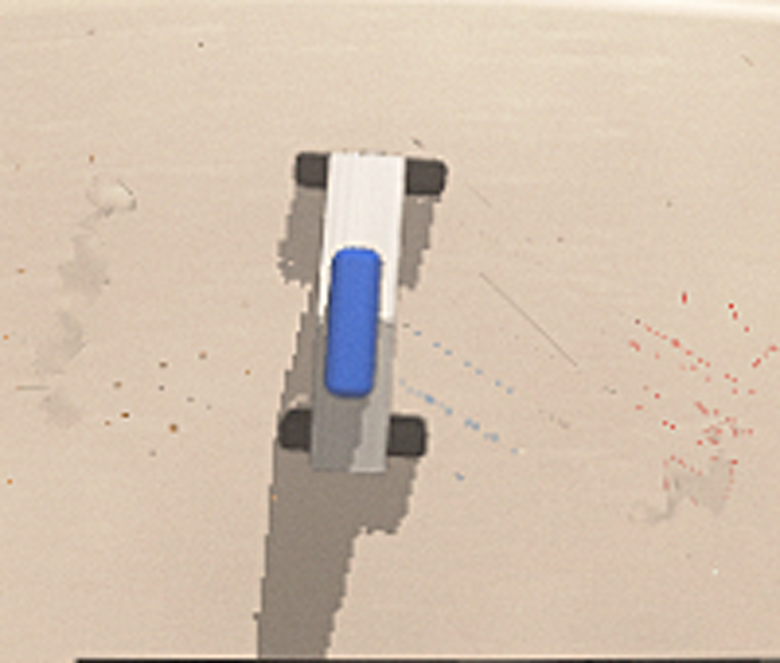

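```bash
python3 - <<'E'
from h import *
f=grab("wrist"); P=lambda x,y,z: atz(f,[185+x/3.9,60+y/3.9],z,True)
a=lambda p,q:np.arctan2(*(q-p)[1::-1])
t1,t2=P(358,247,.137),P(350,398,.137)
print((t1+t2)/2,np.linalg.norm(t1-t2),a(t1,t2), a(P(334,255,.137),P(327,388,.137)),a(P(382,260,.137),P(375,390,.137)))
F1=P(370,174,.034);F2=P(352,433,.034); print((F1+F2)/2,np.linalg.norm(F1-F2),a(F1,F2))
c=(t1+t2)/2; delta([c[0],c[1],.117],a(t1,t2)+np.pi)
E
```

```text
[ 0.44603744 -0.39487402  0.137     ] 0.041853135852807796 -0.05320444969672688 -0.055290473446942004 -0.05153756135308328
[ 0.44600539 -0.39549697  0.034     ] 0.0931082145979656 -0.06856126538043085
tool d [ 0.0536 -0.0106  0.2008] turn 0.0547 yaw -3.14 pos [ 0.4995 -0.3841  0.3178] j6 -2.286 w 1.0 t 28.4167
```

Call:
{"api": "apply_moves", "payload": {
  "rows": [0.0268,-0.0055,0,0,130,0.0268,-0.0055,0,0,130,0,0,0.03,0.06,130,0,0,0.03,0,130,0,0,0.04,0,130,0,0,0,0,130,0,0,0,0,130,0,0,0,0,130]
}}

```text
clock: 29.08
ee_pos: [0.4463, -0.3962, 0.22]
tcp_rot: [-3.14, 0.002, 3.082]
contact_force: [0.5, -0.2, -0.3]
gripper_width: 0.499
```

```bash
python3 - <<'E'
from h import *
f=grab("wrist"); delta([.446,-.395,.117],3.085)
locate(f,["frame_blue_tab"],True)
save(f,"l2.png",(180,100,400,300),3)
E
```

```text
tool d [0.0007 0.0016 0.1033] turn -0.0035 yaw 3.081 pos [ 0.4464 -0.3963  0.2203] j6 -2.298 w 0.489 t 29.1333
frame_blue_tab 0.67 [283.1 211.4] [ 0.4464 -0.3987  0.119 ]
```

View pics/l2.png

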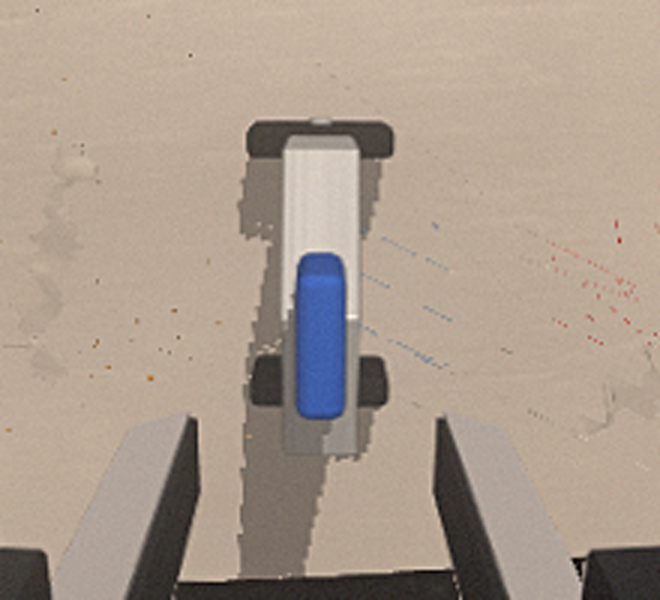

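The blue tab is centred and aligned. Descend and pinch.

Call:
{"api": "apply_moves", "payload": {
  "rows": [0.0004,0.0006,0.035,0,130,0,0,0.035,0,130,0,0,0.024,0,130,0,0,0.01,0,130,0,0,0,0,255,0,0,0,0,255,0,0,0,0,255,0,0,0,0,255,0,0,0,0,255,0,0,0,0,255,0,0,-0.02,0,255]
}}

```text
clock: 30.1
ee_pos: [0.4443, -0.3943, 0.1311]
tcp_rot: [3.139, -0.003, 3.081]
contact_force: [-1.1, -0.1, -1.9]
gripper_width: 0.145
```

```bash
python3 - <<'E'
from h import *
delta([.596,.2,.31],3.085); print(ctrl.sense()["contact_force"])
E
```

```text
tool d [-0.1148  0.603  -0.1775] turn -0.0042 yaw 3.081 pos [ 0.4443 -0.3943  0.1311] j6 -2.298 w 0.145 t 30.1
[-1.100806   -0.0845347  -1.90569581]
```

Call:
{"api": "apply_moves", "payload": {
  "rows": [0,0,-0.036,0,255,0,0,-0.036,0,255,0,0,-0.036,0,255,0,0,-0.036,0,255,0,0,-0.036,0,255,-0.0064,0.0335,0,0,255,-0.0064,0.0335,0,0,255,-0.0064,0.0335,0,0,255,-0.0064,0.0335,0,0,255,-0.0064,0.0335,0,0,255,-0.0064,0.0335,0,0,255,-0.0064,0.0335,0,0,255]
}}

```text
clock: 31.1
ee_pos: [0.5041, -0.1622, 0.3138]
tcp_rot: [-3.141, 0.0, 3.081]
contact_force: [0.2, 0.5, -1.6]
gripper_width: 0.149
```

Call:
{"api": "apply_moves", "payload": {
  "rows": [-0.0064,0.0335,0,0,255,-0.0064,0.0335,0,0,255,-0.0064,0.0335,0,0,255,-0.0064,0.0335,0,0,255,-0.0064,0.0335,0,0,255,-0.0064,0.0335,0,0,255,-0.0064,0.0335,0,0,255,-0.0064,0.0335,0,0,255,-0.0064,0.0335,0,0,255,-0.0064,0.0335,0,0,255,-0.0064,0.0335,0,0,255,0,0,0,-0.1,255]
}}

```text
clock: 32.1
ee_pos: [0.5968, 0.2047, 0.3126]
tcp_rot: [3.141, -0.001, -3.101]
contact_force: [-0.6, -0.4, -3.2]
gripper_width: 0.146
```

Call:
{"api": "apply_moves", "payload": {
  "rows": [0,0,0,-0.075,255,0,0,0,0,255,0,0,0,0,255,0,0,0,0,255]
}}

```text
clock: 32.43
ee_pos: [0.5968, 0.1993, 0.3136]
tcp_rot: [3.142, 0.0, -3.03]
contact_force: [0.2, -0.1, -2.4]
gripper_width: 0.147
```

```bash
python3 - <<'E'
from h import *
f=grab("wrist"); delta([.598,.2,.165],3.256); print(ctrl.sense()["contact_force"])
save(f,"m1.png",None,1.4)
E
```

```text
tool d [-0.0012  0.0006  0.1487] turn -0.0029 yaw -3.03 pos [0.5968 0.1993 0.3137] j6 -1.418 w 0.15 t 32.4833
[-0.82796556  0.5404697  -1.51247364]
```

View pics/m1.png

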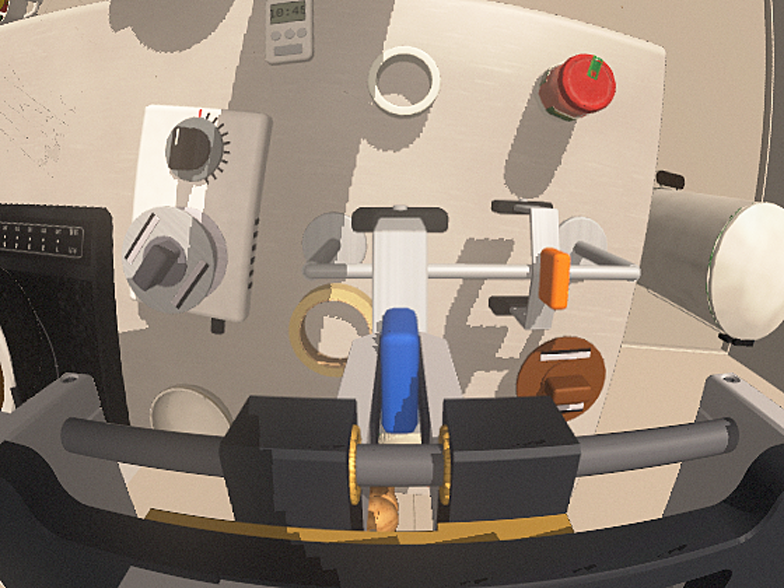

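Over the bar, with orange well clear to the side. Descend.

Call:
{"api": "apply_moves", "payload": {
  "rows": [-0.001,0.0006,0.03,0,255,0,0,0.03,0,255,0,0,0.03,0,255,0,0,0.03,0,255,0,0,0.02,0,255,0,0,0.009,0,255,0,0,0.003,0,255,0,0,0,0,255]
}}

```text
clock: 33.15
ee_pos: [0.598, 0.2002, 0.1619]
tcp_rot: [3.142, 0.0, -3.028]
contact_force: [-0.0, 0.3, -2.0]
gripper_width: 0.141
```

```bash
python3 - <<'E'
from h import *
f=grab("wrist"); delta([.598,.2,.159],3.256); print(ctrl.sense()["contact_force"])
save(f,"m2.png",None,1.4)
E
```

```text
tool d [ 0.0003 -0.0003  0.0038] turn -0.0009 yaw -3.028 pos [0.5983 0.2004 0.1628] j6 -1.419 w 0.144 t 33.2
[-0.75649429  0.51763987 -1.53897832]
```

View pics/m2.png

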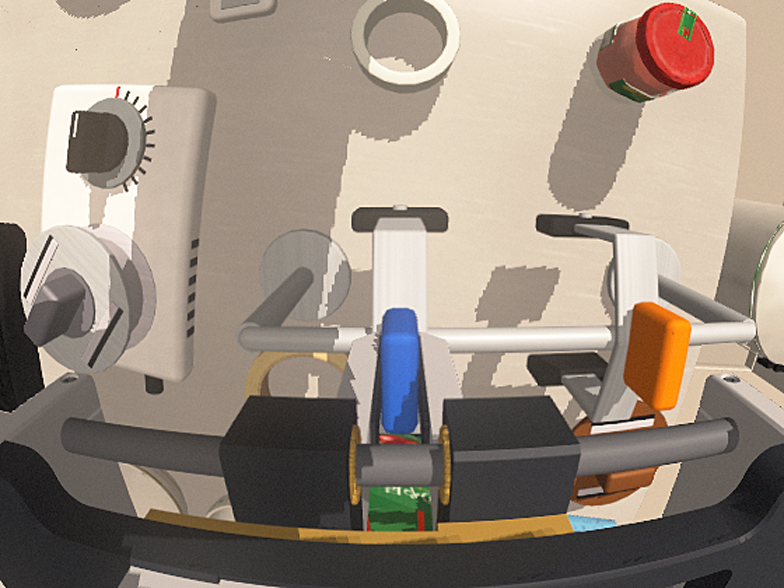

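Call:
{"api": "apply_moves", "payload": {
  "rows": [0,0,0.003,0,255,0,0,0.002,0,255,0,0,0,0,255]
}}

```text
clock: 33.45
ee_pos: [0.5983, 0.2005, 0.1579]
tcp_rot: [3.141, 0.002, -3.027]
contact_force: [0.3, -0.7, 2.2]
gripper_width: 0.149
```

```bash
python3 - <<'E'
from h import *
delta([.598,.2,.159],3.256); print(ctrl.sense()["contact_force"])
E
```

```text
tool d [ 0.0003 -0.0005 -0.0011] turn -0.0003 yaw -3.027 pos [0.5983 0.2005 0.1579] j6 -1.42 w 0.149 t 33.45
[ 0.28909617 -0.70580959  2.2281458 ]
```

Contact made: the weight is off the tool and 2 N presses up. Release and retreat.

Call:
{"api": "apply_moves", "payload": {
  "rows": [0,0,0,0,150,0,0,0,0,150,0,0,0,0,150,0,0,0,0,150,0,0,-0.02,0,150,0,0,-0.03,0,150,0,0,-0.04,0,150,0,0,-0.04,0,0,0,0,-0.03,0,0,0,0,0,0,0,0,0,0,0,0,0,0,0,0,0]
}}

```text
clock: 34.45
ee_pos: [0.5975, 0.2003, 0.315]
tcp_rot: [-3.141, -0.002, -3.027]
contact_force: [0.7, -0.4, -0.4]
gripper_width: 0.733
```

Call:
{"api": "apply_moves", "payload": {
  "rows": [0.038,0,0,0,0,0.038,0,0,0,0,0.02,0,0,0,0,0,0,0,0,0,0,0,0,0,0,0,0,0,0,0]
}}

```text
clock: 34.95
ee_pos: [0.5027, 0.1894, 0.3155]
tcp_rot: [-3.141, -0.001, -3.027]
contact_force: [0.9, -0.2, -0.1]
gripper_width: 0.998
```

```bash
python3 - <<'E'
from h import *
f=grab("wrist"); delta([.598,.2,.159],3.256)
save(f,"n1.png",None,1.4)
locate(f,["frame_orange_tab","frame_blue_tab","slicing_disc","speed_knob_grip"],True)
f=grab("scene"); save(f,"n2.png",(120,160,370,310),3.1)
f=grab("top"); save(f,"n3.png",(120,80,450,300),2.4)
locate(f,["jar","timer","frame_blue","frame_green","frame_orange"])
E
```

```text
tool d [-0.0959 -0.0002  0.1563] turn -0.0004 yaw -3.028 pos [0.5029 0.1894 0.3154] j6 -1.393 w 0.997 t 35.0
frame_blue_tab 0.68 [283.5 279.9] [0.6183 0.2    0.119 ]
slicing_disc 0.71 [126.4 252.1] [ 0.652  -0.0555  0.034 ]
slicing_disc 0.55 [390.7 318.6] [0.7224 0.3965 0.034 ]
speed_knob_grip 0.73 [131.1 172.6] [ 0.5117 -0.0242  0.073 ]
jar 0.6 [205.8 189.4] [0.6302 0.2349 0.    ]
jar 0.54 [207.9 189.5] [0.6297 0.2282 0.    ]
timer 0.66 [260.  268.4] [0.3793 0.0681 0.    ]
frame_blue 0.51 [216.9 194.8] [0.6119 0.1998 0.    ]
frame_blue 0.37 [289.2 219.5] [ 0.5274 -0.0251  0.    ]
frame_orange 0.51 [293.7 183.3] [ 0.6419 -0.0426  0.    ]
```

View pics/n1.png

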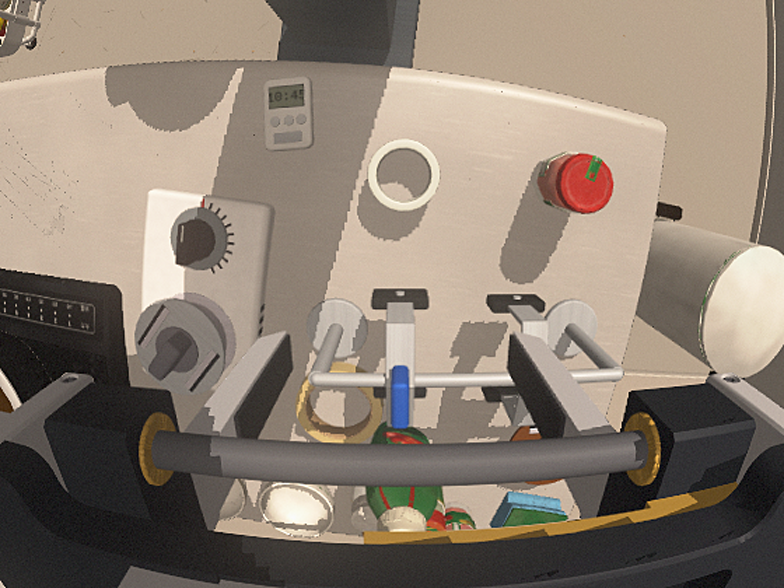

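View pics/n2.png

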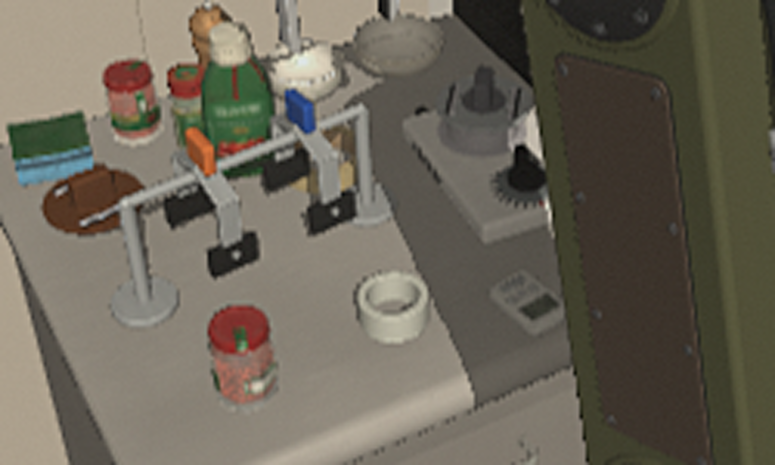

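View pics/n3.png

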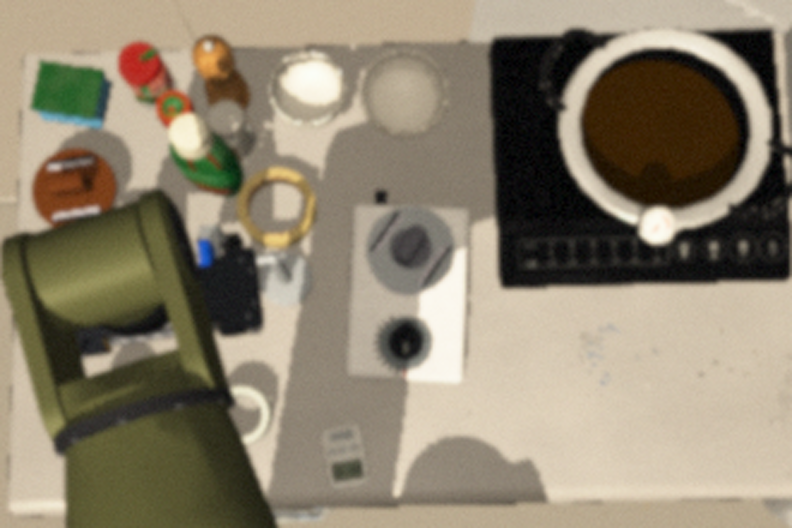

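```bash
python3 - <<'E'
from h import *
f=grab("wrist"); save(f,"o1.png",(90,120,220,300),4)
print(ctrl.sense()["contact_force"])
print(ctrl.hand_in())
E
```

```text
[-1.20595618 -0.38534028  0.7100352 ]
the job is handed in; nothing more can be done
None
```

View pics/o1.png

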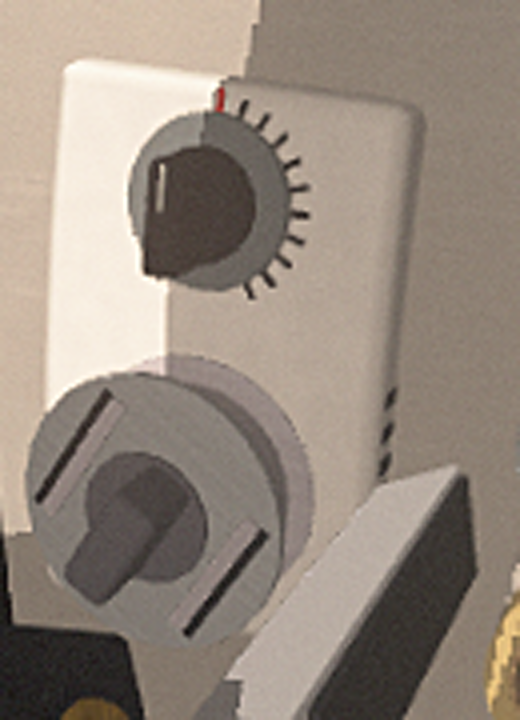

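The job is handed in at about 35 s, with the knob off, the disc home and both frames on the rail. `hand_in()` gives no verdict, so what follows is from my own last checks.

- **Knob:** I turned it anticlockwise into its end stop, where the wrist torque rose to 0.63 N m. Its pointer now lies parallel to the base, in line with the red mark.
- **Disc:** I moved the steel disc from its stand to the drive. It first caught on the bore's rim, which a 3 mm shift cleared. It then dropped to the home height and pressed back with about 15 N. The settled picture gives a diameter of 110 mm at home height and a centre near (0.625, -0.032). The tower axis measured (0.6253, -0.0307).
- **Frames:** Only orange and blue were there; I found no green frame in any view. Both were released on contact with the bar, about 50 mm and 65 mm either side of its middle. The last scene picture shows them hanging upright and clear of the worktop.
- **Bystanders:** The jar, the timer and the brown look-alike were not touched. The gripper was open and clear of everything at hand-in.

Some network readings near the end were wrong and I did not use them. They put the jar and the orange frame in places the pictures ruled out. An earlier disc measurement was 6 mm off because the arm was still settling, so I took it again.

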